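# Fit the gear pump's end cover on its two dowels

### The arm

A 6-joint arm with a two-finger parallel gripper is mounted at the origin on a cart in front of the work surface, level with it; the furniture and walls round the work are solid. World frame = base frame: x ahead of the robot, y to its left, z up, the work surface at z = 0. Lengths are in m, angles in rad, forces in N, time in s.
With the tool pointing down it reaches from about 0.275 to 0.75 m from the base axis. Payload 10.2 kg.
Tool frame: the origin (TCP) lies at the very end of the fingers, on their centre line; the grasp point (between the pads) lies arm.grasp_offset behind it (arm.grasp_offset is the distance from the TCP to the grasp point, in m); z points along the fingers, y is the line along which they close (so a half turn about z gives the same grasp; the last joint's range is limited). The gripper opens to 85 mm and grips with 20 to 120 N. Pads are 22 mm wide; open, the fingers measure 114 mm over their backs; the gripper's body (76 mm by 85 mm) begins 54 mm behind the grasp point. The pads swing forward as they close: fully open they stand 13 mm farther back than shut.
Start: joints at [-1.324, 0.313, 1.498, -0, 1.331, -0.223], TCP at [0.238, -0.468, 0.231] pointing down, gripper open.
Joint ranges: [-2.94, 2.94], [-0.97, 2.17], [0.19, 2.56], [-1.23, 4.37], [0.02, 3.11], [-2.88, 2.88]. Speed limits (rad/s): [2.39, 2.39, 3.01, 3.14, 3.14, 3.14].

### API

Orientations are given as a unit quaternion [w, x, y, z].
In Python, from rig import readout, camera, camera_params, order, arm gives the robot as it stands.
- The arm moves only by the tool jog_arm, never from a script. Its argument "targets" is text: rows parted by semicolons, each of 7 numbers parted by spaces: the shift along the tool's x, y, z in units of 0.025 m (1.0 is 0.025 m), then the turn, a rotation vector about the tool's x, y, z in units of 0.5 rad (1.0 is 0.5 rad), then the gripper's target within -1 to 1 (shut at 1, half-way at 0, fully open at -1). A call has 1 to 10 rows; each row shifts and turns the commanded pose from where the row before left it, along the tool's axes as they then stand; what a row does not reach is not made up. A row lasts 1/12 s, in which the tool goes at most 41.7 mm and 7.16 degrees, less where a joint would pass 70% of its speed; a pose out of reach is approached as far as the arm can. A call with a number of a shift or a turn outside -1 to 1 is refused whole. A call with a gripper value outside its range is refused whole. The fingers move at their own pace and stop on an object; the grip force is fixed at half the most. Time passes only in rows, so rows that do not move let the fingers close. It gives the time, the measured TCP pose, the force, the opening and the grip force at its end, in the units of the state.
- readout.observe(): the state, without advancing time (a new reading comes with each control period).
- camera(name): name is "side" or "top" or "wrist"; returns (picture, depth): 480x640x3 uint8, red, green, blue; 480x640 float32, m along the optical axis (not along the pixel's ray), 0 where there is no reading.
- camera_params(name): a dict with "camera_matrix" (3x3 intrinsics, pixels), "extrinsics" (4x4, takes a point from camera to world coordinates); the wrist camera has in their place "T_tool_cam" (4x4, takes a point from camera to tool coordinates, whose origin is the TCP and whose axes are the flange's). Camera axes: x right, y up, looking along -z (the intrinsics and any distortion apply to the point x, -y, -z); pixel columns grow to the right and rows downward; lengths in m; the calibration is good to about 2 mm. The wrist camera is an equidistant fisheye: a pixel r from the principal point sees the ray r / f radians off the axis. A picture is of the moment at which its call begins: read the wrist's pose just before it. camera_params takes no time and is no camera call.
- order.close_job(): hands the job in; it is judged then, once.
The state is a dict: "t": time; "qpos": joint angles; "qd": joint speeds; "tau": joint torques, N m; "eef_pos": TCP position; "tcp_rot": TCP orientation; "contact_force": force on the tool from outside, world axes, zero at the start; "torque": the same for the moment, N m; "finger_gap": finger opening in m; "finger_force": force on a finger pad.
Only numpy, scipy, OpenCV 4.12 (cv2) and the standard library are available. Lean on these libraries where they do the work, as an engineer would, in place of code of your own. Each camera call takes 0.05 s, during which the arm holds its last target. There are 200 camera calls.

### The job

Fit the gear pump's end cover, the plate with two ears and a port block that stands in the peg rack. Lift it out by its edge, lay it down gently, flat on the rubber mat with the block up and let go, then take it by the port block and lower it onto the pump so that both dowels enter their holes. Press it down with moderate force against the bearing block, which stands a little proud on its seal, until it sits fully home, flush on the joint face with its outline over the pump's. Do not drop or slam it, and leave the other two plates standing in the rack.

Things in the scene. Friction and masses are not known exactly. Their poses are not given: they have to be found in the camera images.
- cover: Aluminium gear pump cover, 0.3-0.6 kg: 12 mm plate, 120 x 90 mm, rounded corners, a round ear (radius 14.5 mm) on each short end, a port block on the outer face; the only plate with ears and block. Origin: centre of the flat joint face. Own x: along the 120 mm; y: across the 90 mm; z: from the joint face through the plate to the block. Centre of mass about own (0, 0, 11) mm
- cover_top_edge (a point): Middle of the cover's long straight edge that is uppermost in the rack, at own (0, 45, 6) mm, mid-thickness. The edge is straight for 44 mm to either side and clear of the block for 25 mm down. At the start the cover stands on its other long edge: own y up, this edge 104 mm above the bench, the block facing right (own z within 0.2 rad of world -y)
- cover_block (a point): Centre of the top face of the cover's port block, own (0, 0, 42) mm. The block has flat sides: 38 mm along own x, 40 mm along own y, rising 30 mm from the plate (own z = 12 to 42 mm)
- cover_hole_a (a point): Centre of dowel hole A at the joint face, own (70, 26, 0) mm of the cover. Through hole, 11 mm diameter
- cover_hole_b (a point): Centre of dowel hole B at the joint face, own (-70, -4, 0) mm of the cover. Through hole, 11 mm diameter
- pump: Open gear pump body, fixed on the bench, with a figure-eight bronze bearing block in its upper face; its outline with two ears is the cover's, over a 150 x 116 x 12 mm foot. Origin: under its centre at bench height; z up; own x within 0.4 rad of world x. With the cover fitted, the cover's x, y, z axes match the pump's, and its joint face lies on the pump's, 48 mm above the bench
- pump_dowel_a (a point): Root of dowel A on the pump's joint face, own (70, 26, 48) mm of the pump. Fixed steel pin of 10 mm diameter, 10 mm proud, with a 0.7 mm chamfer at the tip; belongs in hole A
- pump_dowel_b (a point): Root of dowel B on the pump's joint face, own (-70, -4, 48) mm of the pump. Same pin as A; belongs in hole B
- bearing_block (a joint): How far (m) the bronze figure-eight bearing block, 84 x 45 mm with two shaft bores, stands proud of the pump's joint face: 0.0038 to 0.005 at the start, 0 when flush. Its seal holds it: it does not sink under the cover's weight, needs some 15 to 20 N straight down in all (cover's weight included), does not spring back. The fitted cover presses it flush
- mat: Flat black rubber mat, 200 x 220 x 3 mm (x by y), fixed on the bench between the rack and the pump. Origin: centre of its underside; its top is 3 mm above the bench
- rack: Peg rack, fixed: wooden board 120 x 200 x 14 mm (own x by y) with 8 mm steel pegs, tops 64 mm above the bench. Origin: centre of its underside. Three 12 mm plates stand across it at own y = -60, 0, +60 mm, each between pegs 13.6 mm apart at own x = -34 and +34 mm; which stands where varies. Own x within 0.2 rad of world x
- retainer_plate: Steel bearing retainer, 120 x 90 x 12 mm, with a 54 mm round opening, standing in the rack; it stays there. Origin: centre of its left face
- blank_plate: Plain aluminium blanking plate, 110 x 90 x 12 mm, standing in the rack; it stays there. Origin: centre of its left face

How it is judged:
By the outcome, as a careful person would: the job done as asked, in the order asked, and still so for the second after the job is handed in, with the robot touching nothing.
It also fails if it takes over 58 s, if anything falls off the work surface, if the arm or the gripper's body presses on something with over 40 N, if the wrist force passes 120 N, or if a joint passes its speed limit or range.

## Working session

There is one attempt and no reset: what is moved stays moved. The work goes in short steps, Python scripts to look and compute and a tool call to move; the robot and the scene stay as the last step left them, time stands still between calls to the robot, and variables do not carry over. Pictures are saved under pics/ and viewed, at most 12 in all, crops included, and the job is handed in when it is done.

Besides the shell and the picture viewer there is one more tool, called after "Emit:" by a JSON object that holds its "method" and its "body", one argument or row to a line. jog_arm: Moves the arm, as the interface text tells. Shifts and turns lie within -1 to 1; 1 stands for 0.025 m of shift or 0.5 rad of turn. Its arguments: {"type":"object","properties":{"targets":{"type":"string"}},"required":["targets"]}

```bash
ls; mkdir -p pics
python3 - <<'E'
from rig import readout, camera, camera_params, order, arm
import cv2,numpy as np
s=readout.observe(); print(s); print(arm.grasp_offset)
for n in ["side","top","wrist"]:
    p=camera_params(n); print(n,{k:np.round(v,4).tolist() if not isinstance(v,str) else v for k,v in p.items()})
for n in ["side","top"]:
    im,d=camera(n); cv2.imwrite(f"pics/{n}0.png",im[:,:,::-1]); np.save(f"pics/{n}0.npy",d)
E
```

```text
pics
{'t': 0.0, 'qpos': array([-1.32441763e+00,  3.13423673e-01,  1.49845771e+00,  2.78457200e-05,
        1.33100118e+00, -2.23353823e-01]), 'qd': array([-2.83876683e-04, -4.83123423e-04,  2.39887931e-03,  1.67444369e-03,
       -8.78975646e-04,  5.82654773e-05]), 'tau': array([-8.59081010e-04, -4.12270832e+01, -2.59750378e+01, -2.49346367e-04,
        4.11034824e-03, -4.32145839e-06]), 'eef_pos': array([ 0.23759107, -0.46786541,  0.23074078]), 'tcp_rot': array([-6.45068080e-04,  9.72546042e-01,  2.32709647e-01,  6.09660709e-06]), 'contact_force': array([0.91056207, 1.01590937, 0.12740433]), 'torque': array([-0.02802303, -0.00262283,  0.01776282]), 'finger_force': 0.0, 'finger_gap': 0.08531969901349179}
0.0187
side {'camera_matrix': [[551.6714, 0.0, 310.6382], [0.0, 551.6714, 236.4151], [0.0, 0.0, 1.0]], 'extrinsics': [[0.8206, 0.2741, -0.5015, -0.2058], [-0.5711, 0.4263, -0.7015, -1.0575], [0.0215, 0.8621, 0.5063, 0.8429], [0.0, 0.0, 0.0, 1.0]]}
top {'camera_matrix': [[596.647, 0.0, 320.0248], [0.0, 596.647, 241.9942], [0.0, 0.0, 1.0]], 'extrinsics': [[-0.0026, 0.9841, -0.1776, 0.2588], [-1.0, -0.0013, 0.0073, -0.0028], [0.0069, 0.1776, 0.9841, 1.6435], [0.0, 0.0, 0.0, 1.0]]}
wrist {'camera_matrix': [[371.6483, 0.0, 314.055], [0.0, 371.6483, 243.4497], [0.0, 0.0, 1.0]], 'T_tool_cam': [[-0.0006, 0.948, 0.3182, 0.0824], [1.0, 0.001, -0.001, 0.0005], [-0.0012, 0.3182, -0.948, -0.1421], [0.0, 0.0, 0.0, 1.0]]}
```

View pics/side0.png

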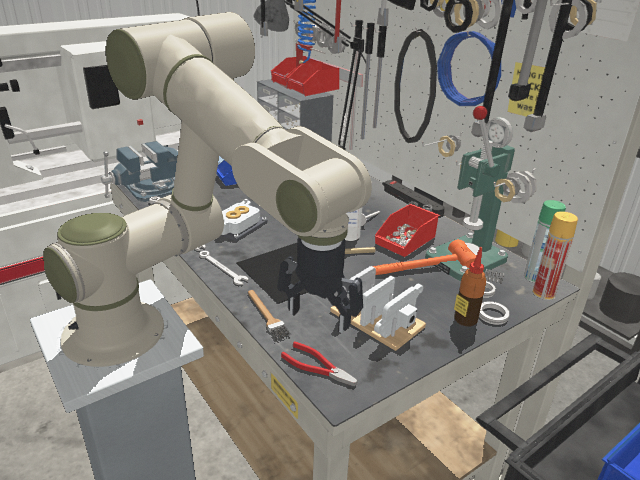

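View pics/top0.png

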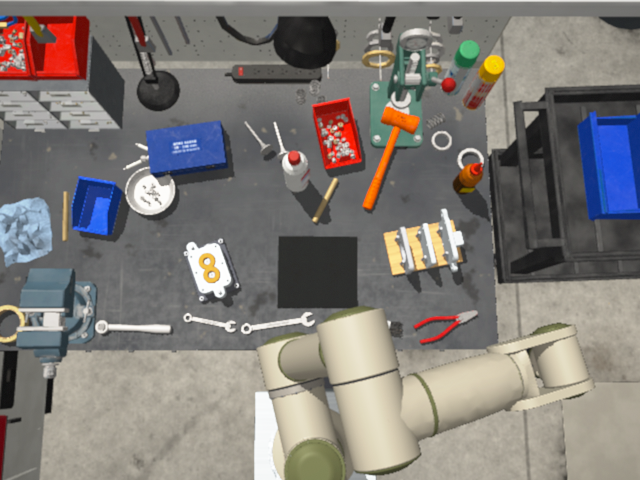

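The top view shows the rack at about (425,247) with the cover as its rightmost plate (block at (458,238)), the mat at (318,272) and the pump at (210,268). Next I measure them through depth and rays.

```bash
cat > h.py <<'E'
import numpy as np, cv2
from rig import readout, camera, camera_params, order, arm
from scipy.spatial.transform import Rotation as R
def rot(q): return R.from_quat([q[1],q[2],q[3],q[0]])
def cloud(n,d):
    p=camera_params(n);K=p["camera_matrix"];E=p["extrinsics"]
    v,u=np.mgrid[:480,:640]
    P=np.stack([(u-K[0,2])/K[0,0]*d,-(v-K[1,2])/K[1,1]*d,-d],-1)
    return P@E[:3,:3].T+E[:3,3]
def ray(n,uv,z):
    p=camera_params(n);K=p["camera_matrix"];E=p["extrinsics"]
    uv=np.atleast_2d(uv).astype(float)
    r=np.stack([(uv[:,0]-K[0,2])/K[0,0],-(uv[:,1]-K[1,2])/K[1,1],-np.ones(len(uv))],-1)@E[:3,:3].T
    return E[:3,3]+r*((z-E[2,3])/r[:,2])[:,None]
def wray(uv,z,s):
    p=camera_params("wrist");K=p["camera_matrix"];T=p["T_tool_cam"]
    uv=np.atleast_2d(uv).astype(float)
    a=(uv-K[:2,2])/K[0,0]; th=np.linalg.norm(a,axis=1); k=np.sin(th)/np.maximum(th,1e-9)
    r=np.stack([a[:,0]*k,-a[:,1]*k,-np.cos(th)],-1)
    M=rot(s["tcp_rot"]).as_matrix()
    r=r@T[:3,:3].T@M.T; o=M@T[:3,3]+s["eef_pos"]
    return o+r*((z-o[2])/r[:,2])[:,None]
E
python3 - <<'E'
from h import *
im=cv2.imread("pics/top0.png");d=np.load("pics/top0.npy");P=cloud("top",d)
print("bench z",np.median(P[300:310,250:270,2]))
g=im.max(2).astype(int)
# mat
m=((g<25)&(np.abs(P[...,2])<.02)).astype(np.uint8); m[:, :260]=0;m[:,380:]=0;m[:220]=0;m[320:]=0
c=max(cv2.findContours(m,0,2)[0],key=cv2.contourArea);r=cv2.minAreaRect(c);print("mat",ray("top",cv2.boxPoints(r),.003).round(4).tolist(),ray("top",r[0],.003).round(4))
# rack region tops
sub=np.zeros((480,640),bool);sub[200:290,375:475]=1
z=P[...,2]
t=sub&(z>.085)&(z<.115)
n,l,st,ce=cv2.connectedComponentsWithStats(t.astype(np.uint8))
for i in range(1,n):
    if st[i,4]>20:
        q=np.argwhere(l==i)[:,::-1].astype(np.float32);r=cv2.minAreaRect(q)
        w=ray("top",cv2.boxPoints(r),.104);print("plate",st[i],P[l==i].mean(0).round(4),w.round(4).tolist())
# pump
sub=np.zeros((480,640),bool);sub[225:310,170:245]=1
t=(sub&(z>.035)&(z<.065)).astype(np.uint8)
c=max(cv2.findContours(t,0,2)[0],key=cv2.contourArea);r=cv2.minAreaRect(c);mm=cv2.moments(c)
print("pump",r,ray("top",r[0],.048),ray("top",[mm['m10']/mm['m00'],mm['m01']/mm['m00']],.048),ray("top",cv2.boxPoints(r),.048).round(4).tolist())
a=cv2.resize(im[215:315,165:255],None,fx=6,fy=6,interpolation=cv2.INTER_CUBIC);b=cv2.resize(im[205:285,380:470],None,fx=6,fy=6,interpolation=cv2.INTER_CUBIC)
E
```

```text
bench z 0.0009591848352062948Traceback (most recent call last):
  File "<stdin>", line 7, in <module>
ValueError: max() iterable argument is empty
```

Run:
```python
from h import *
im=cv2.imread("pics/top0.png");d=np.load("pics/top0.npy");P=cloud("top",d)
g=im.max(2).astype(int);print(g[272,270:290],g[272,318])
z=P[...,2]
def comps(t,h):
    n,l,st,ce=cv2.connectedComponentsWithStats(t.astype(np.uint8))
    for i in range(1,n):
        if st[i,4]>30:
            q=np.argwhere(l==i)[:,::-1].astype(np.float32);r=cv2.minAreaRect(q)
            print(st[i],"mean",P[l==i].mean(0).round(4),"ctr",ray("top",r[0],h)[0].round(4),"box",ray("top",cv2.boxPoints(r),h)[:,:2].round(4).tolist())
m=(g<g[272,318]+12)&(np.abs(z)<.02); m[:, :270]=0;m[:,365:]=0;m[:230]=0;m[312:]=0
comps(m,.003)
sub=np.zeros((480,640),bool);sub[200:290,375:475]=1
print("plates");comps(sub&(z>.085)&(z<.115),.104)
print("block");comps(sub&(z>.03)&(z<.085),.08)
sub=np.zeros((480,640),bool);sub[225:310,170:245]=1
print("pump");comps(sub&(z>.035)&(z<.065),.048)
print("foot");comps(sub&(z>.006)&(z<.065),.012)
ps=camera_params
```

```text
[115 114 113 114 115 115 112  95  64  46  45  47  48  47  47  47  47  47
  47  46] 46
[ 278  237   80   71 5524] mean [ 0.4705 -0.007   0.0036] ctr [ 0.4704 -0.0078  0.003 ] box [[0.3741, 0.1006], [0.5692, 0.1025], [0.5689, -0.1185], [0.3736, -0.1159]]
plates
[441 208  18  53 325] mean [ 0.5573 -0.3573  0.1004] ctr [ 0.5571 -0.3562  0.104 ] box [[0.6252, -0.3333], [0.6295, -0.3503], [0.49, -0.3787], [0.4858, -0.3619]]
[422 223  15  41 252] mean [ 0.5342 -0.3008  0.1017] ctr [ 0.5335 -0.3002  0.104 ] box [[0.586, -0.2813], [0.5899, -0.2975], [0.4816, -0.3187], [0.4779, -0.3027]]
[400 226  15  45 258] mean [ 0.5204 -0.2426  0.1023] ctr [ 0.5196 -0.2419  0.104 ] box [[0.5766, -0.2223], [0.5803, -0.238], [0.4634, -0.2612], [0.4598, -0.2457]]
block
[438 217  20  55 303] mean [ 0.5328 -0.3579  0.06  ] ctr [ 0.5333 -0.3498  0.08  ] box [[0.6013, -0.3182], [0.6091, -0.3435], [0.4663, -0.3809], [0.4587, -0.356]]
[417 226  18  41 202] mean [ 0.5304 -0.2964  0.058 ] ctr [ 0.5276 -0.2899  0.08  ] box [[0.577, -0.2626], [0.5849, -0.2875], [0.4787, -0.3168], [0.471, -0.2922]]
[395 229  18  45 176] mean [ 0.5188 -0.2385  0.0526] ctr [ 0.5154 -0.232   0.08  ] box [[0.5701, -0.2061], [0.5765, -0.2276], [0.4614, -0.2576], [0.4552, -0.2363]]
[453 230  11  17 120] mean [ 0.5517 -0.3847  0.0774] ctr [ 0.5509 -0.3843  0.08  ] box [[0.5687, -0.3693], [0.5742, -0.391], [0.5332, -0.3992], [0.5278, -0.3776]]
pump
[ 187  242   45   55 1635] mean [0.477  0.2831 0.0496] ctr [0.4768 0.2821 0.048 ] box [[0.5417, 0.3542], [0.5714, 0.2673], [0.4127, 0.211], [0.3841, 0.2966]]
foot
[ 183  238   59   64 2350] mean [0.4746 0.2795 0.039 ] ctr [0.4808 0.2827 0.012 ] box [[0.5477, 0.3722], [0.5853, 0.2482], [0.4148, 0.1944], [0.3786, 0.3164]]
```

Emit:
{"method": "jog_arm", "body": {
  "targets": "0 0 0 0 0 0.18 0.2; 0 0 0 0 0 0.18 0.2; 0 0 0 0 0 0.18 0.2; 0.9 -0.13 0.15 0 0 0 0.2; 0.9 -0.13 0.15 0 0 0 0.2; 0.9 -0.13 0.15 0 0 0 0.2; 0.9 -0.13 0.15 0 0 0 0.2; 0.9 -0.13 0.15 0 0 0 0.2; 0.9 -0.13 0.15 0 0 0 0.2; 0.9 -0.13 0.15 0 0 0 0.2"
}}

```text
t: 0.93
eef_pos: [0.3885, -0.4139, 0.2045]
tcp_rot: [-0.0, 0.995, 0.1, -0.0]
contact_force: [-0.2, -0.2, -0.7]
finger_gap: 0.0346
finger_force: 0.0
```

Emit:
{"method": "jog_arm", "body": {
  "targets": "0.9 -0.13 0.15 0 0 0 0.2; 0.9 -0.13 0.15 0 0 0 0.2; 0.9 -0.13 0.15 0 0 0 0.2; 0.9 -0.13 0.15 0 0 0 0.2; 0.9 -0.13 0.15 0 0 0 0.2; 0.9 -0.13 0.15 0 0 0 0.2; 0.9 -0.13 0.15 0 0 0 0.2; 0 0 0 0 0 0 0.2; 0 0 0 0 0 0 0.2"
}}

```text
t: 1.68
eef_pos: [0.5378, -0.3603, 0.1778]
tcp_rot: [-0.001, 0.995, 0.101, -0.001]
contact_force: [-0.1, -0.9, 0.3]
finger_gap: 0.0344
finger_force: 0.0
```

```bash
cat >> h.py <<'E'
def go(pos,yaw=None,s=None):
    "units of shift (tool axes) and turn to bring TCP to pos, tool down with tool x at yaw"
    s=s or readout.observe(); M=rot(s["tcp_rot"])
    t=M.inv().apply(np.array(pos)-s["eef_pos"])/.025
    out=[t.round(2)]
    if yaw is not None:
        G=R.from_euler("z",yaw)*R.from_euler("x",np.pi); out.append(((M.inv()*G).as_rotvec()/.5).round(3))
    return out
def snap(tag):
    s=readout.observe(); im,d=camera("wrist"); cv2.imwrite(f"pics/{tag}.png",im[:,:,::-1]); np.save(f"pics/{tag}.npy",d)
    return s,im,d
def wcloud(d,s):
    p=camera_params("wrist");K=p["camera_matrix"];T=p["T_tool_cam"]
    v,u=np.mgrid[:480,:640]; a=np.stack([(u-K[0,2])/K[0,0],(v-K[1,2])/K[0,0]],-1)
    th=np.linalg.norm(a,axis=-1); k=np.tan(np.minimum(th,1.45))/np.maximum(th,1e-9)
    P=np.stack([a[...,0]*k*d,-a[...,1]*k*d,-d],-1)
    M=rot(s["tcp_rot"]).as_matrix()
    return (P@T[:3,:3].T+T[:3,3])@M.T+s["eef_pos"]
E
python3 - <<'E'
from h import *
s,im,d=snap("w1"); print(s["t"],s["eef_pos"],s["qpos"].round(3),s["finger_gap"],s["contact_force"])
print(go([.5455,-.3587,.15],.2,s))
P=wcloud(d,s); z=P[...,2]
near=(np.hypot(P[...,0]-.545,P[...,1]+.359)<.1)
n,l,st,c=cv2.connectedComponentsWithStats((near&(z>.099)&(z<.109)).astype(np.uint8))
for i in range(1,n):
    if st[i,4]>60:
        q=P[l==i]; r=cv2.minAreaRect(q[:,:2].astype(np.float32)); print(st[i],q.mean(0).round(4),r, np.median(q[:,2]))
E
```

```text
1.6833 [ 0.53775312 -0.36031358  0.17781685] [-0.771  0.627  1.161 -0.     1.355  0.599] 0.0344102508475887 [-0.1467846  -0.91282892  0.25002468]
[array([0.32, 0.  , 1.11]), array([-0.002,  0.002,  0.003])]
[ 308  151   21  167 3152] [ 0.553  -0.36    0.1032] ((0.5488371253013611, -0.3608209192752838), (0.11036733537912369, 0.01198519952595234), 11.101880073547363) 0.10332172020277389
[ 208  156   31  163 3134] [ 0.54   -0.3019  0.1031] ((0.535742998123169, -0.30215856432914734), (0.10943757742643356, 0.013083290308713913), 10.990227699279785) 0.1032300681475794
```

View pics/w1.png

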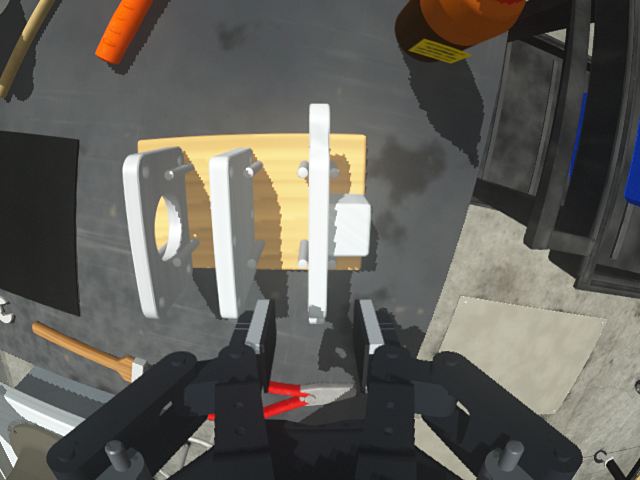

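The wrist view shows the cover between the last peg pair, with its top edge running (318,105)–(318,320) and its block at (350,225) on the right. The fingers straddle its line and the neighbouring plate is clear, so I go down and grip.

Emit:
{"method": "jog_arm", "body": {
  "targets": "0.2 0.03 0.4 0 0 -0.005 0.2; 0.2 0.04 0.5 0 0 -0.005 0.2; 0 0 0.6 0 0 0 0.2; 0 0 0.6 0 0 0 0.2; 0 0 0.6 0 0 0 0.2; 0 0 0.5 0 0 0 0.2; 0 0 0.4 0 0 0 0.2; 0 0 0.19 0 0 0 0.2; 0 0 0 0 0 0 0.2"
}}

```text
t: 2.48
eef_pos: [0.5471, -0.3605, 0.0827]
tcp_rot: [-0.001, 0.995, 0.102, -0.001]
contact_force: [0.0, 0.7, -0.2]
finger_gap: 0.0341
finger_force: 0.0
```

Emit:
{"method": "jog_arm", "body": {
  "targets": "0 0 0 0 0 0 0.5; 0 0 0 0 0 0 0.6; 0 0 0 0 0 0 0.7; 0 0 0 0 0 0 0.8; 0 0 0 0 0 0 1; 0 0 0 0 0 0 1; 0 0 0 0 0 0 1"
}}

```text
t: 3.07
eef_pos: [0.5479, -0.361, 0.0851]
tcp_rot: [0.001, 0.995, 0.102, 0.001]
contact_force: [-0.2, 0.5, 6.1]
finger_gap: 0.0109
finger_force: 60.7
```

Emit:
{"method": "jog_arm", "body": {
  "targets": "0 0 -0.1 0 0 0 1; 0 0 -0.3 0 0 0 1; 0 0 -0.6 0 0 0 1; 0 0 -0.8 0 0 0 1; 0 0 -0.8 0 0 0 1; 0 0 -0.8 0 0 0 1; 0 0 -0.8 0 0 0 1; 0 0 -0.6 0 0 0 1; 0 0 -0.3 0 0 0 1; 0 0 0 0 0 0 1"
}}

```text
t: 3.9
eef_pos: [0.5478, -0.361, 0.2131]
tcp_rot: [0.001, 0.995, 0.102, 0.001]
contact_force: [-0.1, 0.1, -2.3]
finger_gap: 0.0106
finger_force: 59.6
```

Run:
```python
from h import *
s,im,d=snap("w2"); print(s["t"],s["eef_pos"],s["qpos"].round(3),s["finger_gap"],s["contact_force"],s["torque"])
P=wcloud(d,s); M=rot(s["tcp_rot"]).as_matrix()
L=(P-s["eef_pos"])@M   # tool frame
m=(np.abs(L[...,1])<.012)&(L[...,2]<.09)&(L[...,2]>-.03)&(np.abs(L[...,0])<.1)&(d>0)
q=L[m]; print(m.sum(), q.min(0),q.max(0)); 
import sys
top=q[(q[:,2]<np.percentile(q[:,2],50))]
for x0 in np.arange(-.06,.09,.02):
    k=q[np.abs(q[:,0]-x0)<.003]; print(round(x0,3), len(k), k[:,2].min().round(4) if len(k) else '', np.median(k[:,1]).round(4) if len(k) else '')
```

```text
3.9 [ 0.54779717 -0.36100474  0.2131469 ] [-0.761  0.622  1.077 -0.     1.44   0.605] 0.01058863732802759 [-0.12826162  0.05314719 -2.34471787] [-0.04926413  0.03005881  0.00347585]
11188 [-0.04941883 -0.01168573 -0.02999179] [0.08527415 0.01198949 0.04438274]
-0.06 0  
-0.04 246 -0.02 0.0001
-0.02 289 -0.0196 0.0008
0.0 366 -0.0241 0.0004
0.02 729 -0.02 0.0041
0.04 530 -0.0202 0.0004
0.06 549 -0.0148 0.0004
0.08 599 -0.0145 0.0008
```

View pics/w2.png

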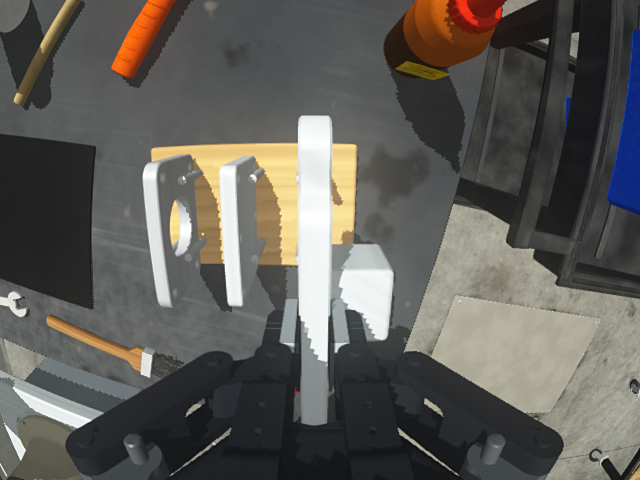

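The cover hangs squarely in the fingers, with its edge 20 mm behind the TCP, its block at (375,285) and the other plates still standing. Now I move it over the mat and try the tilt.

Emit:
{"method": "jog_arm", "body": {
  "targets": "0 -0.4 -0.2 0 0 0 1; -0.04 -0.8 0 0 0 0 1; -0.04 -1 0 0 0 0 1; -0.04 -1 0 0 0 0 1; -0.04 -1 0 0 0 0 1; -0.04 -1 0 0 0 0 1; -0.04 -1 0 0 0 0 1; -0.04 -1 0 0 0 0 1; -0.04 -1 0 0 0 0 1; -0.04 -1 0 0 0 0 1"
}}

```text
t: 4.78
eef_pos: [0.4907, -0.1354, 0.2157]
tcp_rot: [-0.001, 0.995, 0.102, -0.001]
contact_force: [1.5, -0.3, -3.2]
finger_gap: 0.0107
finger_force: 59.5
```

Emit:
{"method": "jog_arm", "body": {
  "targets": "-0.04 -1 0 0 0 0.1 1; -0.04 -1 0 0 0 0.1 1; -0.04 -1 0 0 0 0.1 1; 0 -0.6 0 0 0 0.1 1; 0 -0.2 0 0 0 0 1; 0 0 0 -0.15 0 0 1; 0 0 0 -0.22 0 0 1; 0 0 0 -0.22 0 0 1; 0 0 0 -0.22 0 0 1; 0 0 0 0 0 0 1"
}}

```text
t: 5.62
eef_pos: [0.4757, -0.0421, 0.2151]
tcp_rot: [0.203, 0.979, 0.005, -0.001]
contact_force: [0.9, -0.5, -5.2]
finger_gap: 0.011
finger_force: 59.5
```

Run:
```python
from h import *
s=readout.observe(); print(s["t"],s["eef_pos"],s["qpos"].round(3),s["finger_gap"],s["contact_force"]); print(rot(s["tcp_rot"]).as_matrix().round(3))
```

```text
5.6167 [ 0.47572366 -0.04209721  0.21514298] [-0.121  0.247  1.687 -0.438  1.191  1.601] 0.01095938160262364 [ 0.91775697 -0.50453051 -5.16075248]
[[ 1.     0.01   0.001]
 [ 0.009 -0.918 -0.397]
 [-0.003  0.397 -0.918]]
```

```bash
cat >> h.py <<'E'
def axes(psi,th):
    "tool rotation: x at yaw psi, z heading right-outward, th below horizontal"
    x=np.array([np.cos(psi),np.sin(psi),0]); h=np.array([np.sin(psi),-np.cos(psi),0])
    tz=h*np.cos(th)-np.array([0,0,1])*np.sin(th); return np.stack([x,np.cross(tz,x),tz],1),h
E
python3 - <<'E'
from h import *
s=readout.observe(); M=rot(s["tcp_rot"])
G,h=axes(.34,np.radians(30)); F=np.array([.47,-.045,.003])+.045*h
T=F-.070*G[:,2]+.006*G[:,1]; print("TCP",T)
rv=(M.inv()*R.from_matrix(G)).as_rotvec(); print("rot units",rv/.5,np.linalg.norm(rv))
print("shift in final axes, 30mm above",G.T@(T+[0,0,.03]-s["eef_pos"])/.025)
print("world down in final axes units/mm",G.T@[0,0,-1]/25)
E
```

```text
TCP [ 0.4657908  -0.03310076  0.04319615]
rot units [-1.2668456   0.45276699 -0.49790448] 0.7172524994942481
shift in final axes, 30mm above [-0.25456195 -5.15306081  2.43038291]
world down in final axes units/mm [ 0.         -0.03464102  0.02      ]
```

Emit:
{"method": "jog_arm", "body": {
  "targets": "0 0 0 -0.158 0.0566 -0.0622 1; 0 0 0 -0.158 0.0566 -0.0622 1; 0 0 0 -0.158 0.0566 -0.0622 1; 0 0 0 -0.158 0.0566 -0.0622 1; 0 0 0 -0.158 0.0566 -0.0622 1; 0 0 0 -0.158 0.0566 -0.0622 1; 0 0 0 -0.158 0.0566 -0.0622 1; 0 0 0 -0.158 0.0566 -0.0622 1; 0 0 0 0 0 0 1"
}}

```text
t: 6.37
eef_pos: [0.4748, -0.0404, 0.2164]
tcp_rot: [0.487, 0.858, 0.144, 0.079]
contact_force: [0.6, 0.3, -4.3]
finger_gap: 0.0109
finger_force: 60.4
```

Run:
```python
from h import *
s=readout.observe(); M=rot(s["tcp_rot"]).as_matrix();print(s["t"],s["eef_pos"],s["qpos"].round(3),s["contact_force"]); print(M.round(3))
print(M.T@(np.array([.4658,-.0331,.0732])-s["eef_pos"])/.025)
```

```text
6.3667 [ 0.47480504 -0.04043868  0.21641374] [ 0.122  0.301  1.925 -1.227  1.102  2.081] [ 0.58520255  0.34820112 -4.25572084]
[[ 0.946  0.169  0.276]
 [ 0.324 -0.485 -0.812]
 [-0.003  0.858 -0.514]]
[-0.22582606 -5.11820544  2.60483594]
```

Run:
```python
from h import *
s=readout.observe(); M=rot(s["tcp_rot"])
G,h=axes(.75,np.radians(28)); F=np.array([.47,-.02,.003])+.045*h
T=F-.070*G[:,2]+.006*G[:,1]; print("TCP",T)
rv=(M.inv()*R.from_matrix(G)).as_rotvec(); print("rot units",rv/.5,np.linalg.norm(rv))
print("shift in final axes, 30mm above",G.T@(T+[0,0,.03]-s["eef_pos"])/.025)
```

```text
TCP [ 0.46046421 -0.00976404  0.04116069]
rot units [-0.10157313  0.7350773  -0.40728529] 0.4232425555106513
shift in final axes, 30mm above [ 0.41664015 -5.73507963  1.58975968]
```

Emit:
{"method": "jog_arm", "body": {
  "targets": "0 0 0 -0.017 0.1225 -0.068 1; 0 0 0 -0.017 0.1225 -0.068 1; 0 0 0 -0.017 0.1225 -0.068 1; 0 0 0 -0.017 0.1225 -0.068 1; 0 0 0 -0.017 0.1225 -0.068 1; 0 0 0 -0.017 0.1225 -0.068 1; 0.08 -0.8 0.22 0 0 0 1; 0.08 -0.8 0.22 0 0 0 1; 0.08 -0.8 0.22 0 0 0 1; 0 0 0 0 0 0 1"
}}

```text
t: 7.2
eef_pos: [0.4725, 0.0136, 0.227]
tcp_rot: [0.426, 0.836, 0.31, 0.153]
contact_force: [-0.4, -1.3, -3.7]
finger_gap: 0.0109
finger_force: 60.4
```

```bash
cat > st.py <<'E'
from h import *
import sys
s=readout.observe(); M=rot(s["tcp_rot"]).as_matrix();print(s["t"],s["eef_pos"].round(4),s["qpos"].round(3),s["contact_force"].round(2),s["torque"].round(2),s["finger_gap"]); print(M.round(3).tolist(),"th",np.degrees(np.arcsin(-M[2,2])))
f=s["eef_pos"]+.070*M[:,2]-.006*M[:,1]; print("far edge",f.round(4), "roll of edge",M[2,0])
if len(sys.argv)>3: print("shift",(M.T@(np.array(sys.argv[1:4],float)-s["eef_pos"])/.025).round(3))
E
python3 st.py .4605 -.0098 .0712
```

```text
7.2 [0.4725 0.0136 0.227 ] [ 0.156  0.132  2.045 -1.229  0.824  1.851] [-0.41 -1.3  -3.65] [ 0.69  0.56 -0.03] 0.010921407013941445
[[0.761, 0.388, 0.52], [0.649, -0.445, -0.618], [-0.008, 0.808, -0.59]] th 36.137378890122754
far edge [ 0.5066 -0.027   0.1809] roll of edge -0.008066847144497902
shift [-0.922 -4.803  4.004]
```

```bash
cat > tgt.py <<'E'
from h import *
import sys
psi,th,cx,cy,up=map(float,sys.argv[1:6])
s=readout.observe(); M=rot(s["tcp_rot"]); G,h=axes(psi,np.radians(th)); F=np.array([cx,cy,.003])+.045*h
T=F-.070*G[:,2]+.006*G[:,1]; rv=(M.inv()*R.from_matrix(G)).as_rotvec()
print(s["qpos"].round(3),"TCP",T,"rot units",(rv/.5).round(3),np.linalg.norm(rv))
print("shift in final axes",(G.T@(T+[0,0,up]-s["eef_pos"])/.025).round(3),"down/mm",(G.T@[0,0,-.04]).round(4))
E
python3 tgt.py 0.05 30 .47 -.045 .10
```

```text
[ 0.156  0.132  2.045 -1.229  0.824  1.851] TCP [ 0.46936917 -0.032394    0.04319615] rot units [-0.201 -1.091  0.729] 0.6640229211683526
shift in final axes [-0.217 -1.988  3.263] down/mm [ 0.     -0.0346  0.02  ]
```

Emit:
{"method": "jog_arm", "body": {
  "targets": "0 0 0 -0.025 -0.1365 0.091 1; 0 0 0 -0.025 -0.1365 0.091 1; 0 0 0 -0.025 -0.1365 0.091 1; 0 0 0 -0.025 -0.1365 0.091 1; 0 0 0 -0.025 -0.1365 0.091 1; 0 0 0 -0.025 -0.1365 0.091 1; 0 0 0 -0.025 -0.1365 0.091 1; 0 0 0 -0.025 -0.1365 0.091 1; 0 0 0 0 0 0 1"
}}

```text
t: 7.95
eef_pos: [0.4744, 0.013, 0.2285]
tcp_rot: [0.499, 0.866, 0.019, 0.013]
contact_force: [0.3, 0.3, -3.2]
finger_gap: 0.0102
finger_force: 60.5
```

```bash
python3 st.py; python3 tgt.py 0.05 30 .47 -.045 .05
```

```text
7.95 [0.4744 0.013  0.2285] [ 0.241  0.443  1.68  -1.027  1.449  2.144] [ 0.28  0.31 -3.21] [ 0.96 -0.01  0.05] 0.010231200356274409
[[0.999, 0.021, 0.042], [0.047, -0.501, -0.864], [0.003, 0.865, -0.501]] th 30.06819484177823
far edge [ 0.4772 -0.0445  0.1883] roll of edge 0.0029676356216333105
[ 0.241  0.443  1.68  -1.027  1.449  2.144] TCP [ 0.46936917 -0.032394    0.04319615] rot units [-0.002  0.003 -0.009] 0.004722867964868245
shift in final axes [-0.293 -3.787  4.267] down/mm [ 0.     -0.0346  0.02  ]
```

Emit:
{"method": "jog_arm", "body": {
  "targets": "-0.037 -0.47 0.53 0 0 0 1; -0.037 -0.47 0.53 0 0 0 1; -0.037 -0.47 0.53 0 0 0 1; -0.037 -0.47 0.53 0 0 0 1; -0.037 -0.47 0.53 0 0 0 1; -0.037 -0.47 0.53 0 0 0 1; -0.037 -0.47 0.53 0 0 0 1; -0.037 -0.47 0.53 0 0 0 1; 0 0 0 0 0 0 1"
}}

```text
t: 8.7
eef_pos: [0.4674, -0.0327, 0.0921]
tcp_rot: [0.499, 0.866, 0.022, 0.012]
contact_force: [-1.6, -0.1, -3.4]
finger_gap: 0.0103
finger_force: 60.5
```

```bash
python3 st.py; python3 tgt.py 0.05 20 .47 -.045 .02
```

```text
8.7 [ 0.4674 -0.0327  0.0921] [ 0.153  0.636  1.828 -1.151  1.229  2.416] [-1.57 -0.12 -3.41] [ 1.03  0.09 -0.05] 0.010322576487823006
[[0.999, 0.027, 0.043], [0.051, -0.501, -0.864], [-0.002, 0.865, -0.502]] th 30.101099397117682
far edge [ 0.4702 -0.0902  0.0518] roll of edge -0.0018236671265266652
[ 0.153  0.636  1.828 -1.151  1.229  2.416] TCP [ 0.46906407 -0.02629704  0.03257957] rot units [-0.353  0.     0.004] 0.1763088489583875
shift in final axes [ 0.08  -1.572  0.303] down/mm [ 0.     -0.0376  0.0137]
```

Emit:
{"method": "jog_arm", "body": {
  "targets": "0 -0.3 0.173 0 0 0 1; 0 -0.3 0.173 0 0 0 1; 0 -0.3 0.173 0 0 0 1; 0 -0.3 0.173 0 0 0 1; 0 -0.2 0.115 0 0 0 1; 0 -0.1 0.058 0 0 0 1; 0 0 0 0 0 0 1"
}}

```text
t: 9.28
eef_pos: [0.4683, -0.0314, 0.0502]
tcp_rot: [0.5, 0.866, 0.021, 0.014]
contact_force: [0.4, 0.1, -3.4]
finger_gap: 0.0107
finger_force: 60.4
```

Emit:
{"method": "jog_arm", "body": {
  "targets": "0 -0.035 0.02 0 0 0 1; 0 -0.035 0.02 0 0 0 1; 0 -0.035 0.02 0 0 0 1; 0 0 0 0 0 0 1"
}}

```text
t: 9.62
eef_pos: [0.4685, -0.0315, 0.0478]
tcp_rot: [0.5, 0.866, 0.021, 0.014]
contact_force: [0.2, 0.3, -3.5]
finger_gap: 0.0107
finger_force: 60.5
```

```bash
python3 st.py
python3 - <<'E'
from h import *
s,im,d=snap("w3"); im,d=camera("side"); cv2.imwrite("pics/s3.png",cv2.resize(im[180:400,150:450],None,fx=2.5,fy=2.5)[:,:,::-1])
E
```

```text
9.6167 [ 0.4685 -0.0315  0.0478] [ 0.156  0.731  1.823 -1.184  1.196  2.512] [ 0.17  0.29 -3.55] [0.98 0.05 0.  ] 0.010733273642907734
[[0.999, 0.022, 0.045], [0.05, -0.499, -0.865], [0.004, 0.866, -0.499]] th 29.959310598676357
far edge [ 0.4716 -0.089   0.0077] roll of edge 0.0035674226053151355
```

View pics/s3.png

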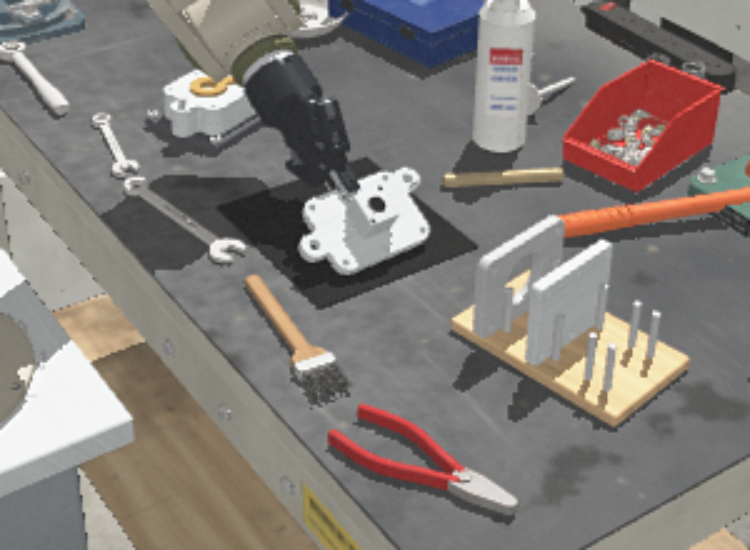

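The side view shows the cover tilted block-up over the mat with the far edge a few mm above it, the two other plates standing, and the pump clear of the gripper. I lower until contact.

Emit:
{"method": "jog_arm", "body": {
  "targets": "0 -0.035 0.02 0 0 0 1; 0 -0.035 0.02 0 0 0 1; 0 -0.035 0.02 0 0 0 1; 0 0 0 0 0 0 1"
}}

```text
t: 10.05
eef_pos: [0.4684, -0.0315, 0.0446]
tcp_rot: [0.5, 0.866, 0.021, 0.014]
contact_force: [0.1, 0.3, -2.7]
finger_gap: 0.0103
finger_force: 60.5
```

Emit:
{"method": "jog_arm", "body": {
  "targets": "0 -0.035 0.02 0 0 0 1; 0 0 0 0 0 0 1"
}}

```text
t: 10.22
eef_pos: [0.4686, -0.0315, 0.0439]
tcp_rot: [0.5, 0.865, 0.021, 0.014]
contact_force: [0.3, 0.1, -1.9]
finger_gap: 0.0106
finger_force: 60.6
```

Emit:
{"method": "jog_arm", "body": {
  "targets": "0 -0.035 0.02 0 0 0 1; 0 0 0 0 0 0 1"
}}

```text
t: 10.38
eef_pos: [0.4687, -0.0315, 0.0433]
tcp_rot: [0.501, 0.865, 0.021, 0.014]
contact_force: [0.4, 2.5, 3.3]
finger_gap: 0.0105
finger_force: 61.2
```

Contact with the mat (force change about 7 N). Now I open in small steps, shifting so that the lower finger stays under the plate as a ledge.

Emit:
{"method": "jog_arm", "body": {
  "targets": "0 0 0 0 0 0 0.72; 0 0.04 0 0 0 0 0.68; 0 0.04 0 0 0 0 0.64; 0 0.04 0 0 0 0 0.6; 0 0.04 0 0 0 0 0.55; 0 0.04 0 0 0 0 0.5; 0 0 0 0 0 0 0.5"
}}

```text
t: 10.97
eef_pos: [0.4686, -0.0341, 0.0472]
tcp_rot: [0.5, 0.866, 0.021, 0.014]
contact_force: [0.4, 0.2, -2.3]
finger_gap: 0.0212
finger_force: 0.6
```

```bash
python3 st.py
cat > prof.py <<'E'
# plate height profile: world z of cover plate underside/top along h, plus finger points, from the wrist cloud
from h import *
import sys
s,im,d=snap(sys.argv[1]); P=wcloud(d,s); M=rot(s["tcp_rot"]).as_matrix(); L=(P-s["eef_pos"])@M
mat=(P[...,2]<.006)&(np.abs(P[...,0]-.47)<.09)&(np.abs(P[...,1])<.1); print("mat z",np.median(P[...,2][mat]) if mat.any() else None)
# ear A zone: own x 62..84 -> gives plate plane; print tool coords and world z of cover top
x=L[...,0]; w=(x>.03)&(x<.05)&(P[...,2]>.008)&(P[...,2]<.12)&(np.abs(P[...,1])<.12)
for y in np.arange(-.11,.05,.01):
    k=w&(np.abs(P[...,1]-y)<.003); 
    if k.sum()>5: print(round(y,3),P[...,2][k].max().round(4),np.median(P[...,2][k]).round(4),k.sum())
E
python3 prof.py w4
```

```text
10.9667 [ 0.4686 -0.0341  0.0472] [ 0.15   0.732  1.826 -1.189  1.192  2.514] [ 0.44  0.18 -2.35] [ 0.64  0.02 -0.03] 0.02124493755887127
[[0.999, 0.022, 0.045], [0.05, -0.499, -0.865], [0.003, 0.866, -0.499]] th 29.9562533514751
far edge [ 0.4716 -0.0917  0.0071] roll of edge 0.0034134160335153527
mat z 0.0026012008786448666
-0.02 0.0571 0.0567 40
-0.01 0.0555 0.0494 806
```

View pics/w4.png

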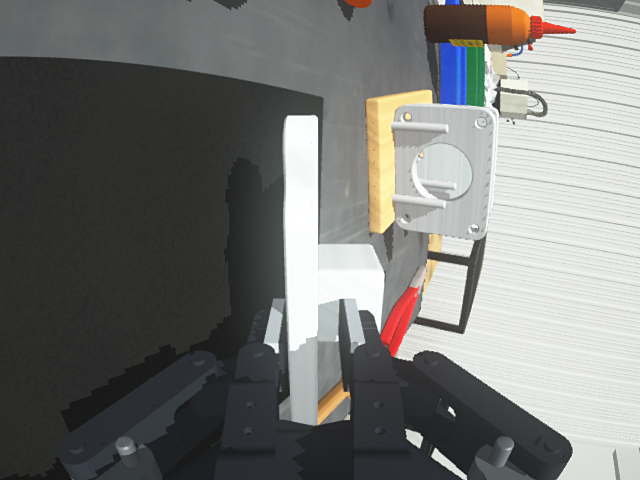

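The wrist view shows the plate (288–318 px) loose and resting on the lower (left) finger pad at x≈280, with the upper pad free at 350. I keep opening with compensation.

Emit:
{"method": "jog_arm", "body": {
  "targets": "0 0.087 0 0 0 0 0.4; 0 0.087 0 0 0 0 0.3; 0 0.087 0 0 0 0 0.2; 0 0.087 0.02 0 0 0 0.1; 0 0.087 0.03 0 0 0 0; 0 0.087 0.03 0 0 0 -0.1; 0 0.087 0.04 0 0 0 -0.2; 0 0.087 0.04 0 0 0 -0.3; 0 0.087 0.04 0 0 0 -0.4; 0 0 0 0 0 0 -0.4"
}}

```text
t: 11.85
eef_pos: [0.4693, -0.0484, 0.0618]
tcp_rot: [0.5, 0.866, 0.021, 0.014]
contact_force: [-0.6, -0.7, -1.5]
finger_gap: 0.0597
finger_force: 0.6
```

```bash
python3 st.py; python3 prof.py w5
python3 - <<'E'
import cv2; im=cv2.imread("pics/w5.png"); cv2.imwrite("pics/w5c.png",cv2.resize(im[80:480,80:560],None,fx=1.5,fy=1.5))
E
```

```text
11.85 [ 0.4693 -0.0484  0.0618] [ 0.12   0.695  1.841 -1.203  1.184  2.486] [-0.64 -0.67 -1.5 ] [0.61 0.03 0.01] 0.059736941403119095
[[0.999, 0.022, 0.045], [0.05, -0.499, -0.865], [0.004, 0.866, -0.499]] th 29.94956094242233
far edge [ 0.4723 -0.106   0.0217] roll of edge 0.0035557829148362453
mat z 0.0025719466159273424
-0.09 0.018 0.0163 40
-0.08 0.0237 0.022 42
-0.07 0.0295 0.0279 49
-0.06 0.0349 0.0331 67
-0.05 0.041 0.0389 73
-0.04 0.0467 0.0447 85
-0.03 0.0521 0.0504 149
-0.02 0.0577 0.0565 309
-0.01 0.0529 0.0487 440
```

View pics/w5c.png

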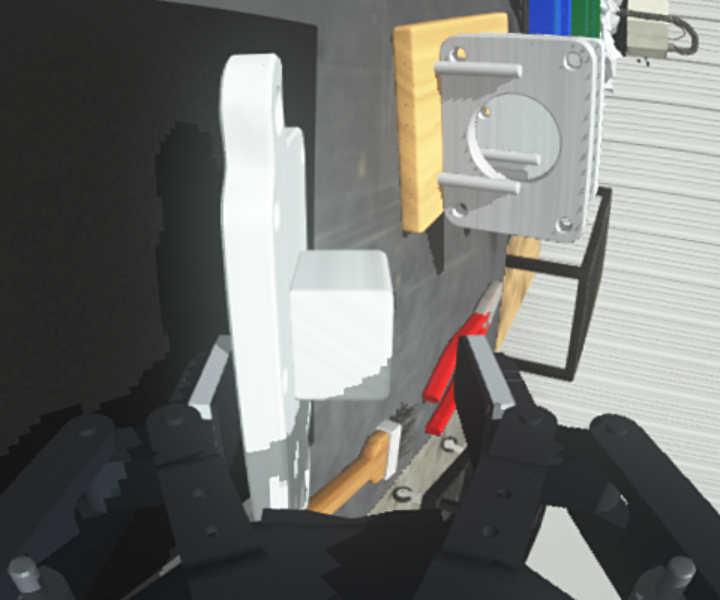

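Emit:
{"method": "jog_arm", "body": {
  "targets": "0 0.087 0.05 0 0 0 -0.5; 0 0.087 0.05 0 0 0 -0.6; 0 0.087 0.06 0 0 0 -0.7; 0 0.087 0.06 0 0 0 -0.8; 0 0.087 0.06 0 0 0 -0.9; 0 0.08 0.06 0 0 0 -1; 0 0 0 0 0 0 -1; 0 0 0 0 0 0 -1"
}}

```text
t: 12.57
eef_pos: [0.4699, -0.062, 0.0685]
tcp_rot: [0.5, 0.866, 0.021, 0.014]
contact_force: [0.2, 0.7, -1.3]
finger_gap: 0.0854
finger_force: 0.6
```

```bash
python3 st.py; python3 prof.py w6
python3 - <<'E'
from h import *
d=np.load("pics/w6.npy"); s=readout.observe(); P=wcloud(d,s); M=rot(s["tcp_rot"]).as_matrix(); L=(P-s["eef_pos"])@M
k=(np.abs(L[...,0])<.0125)&(L[...,1]<-.03)&(L[...,1]>-.07)&(L[...,2]>-.05)&(L[...,2]<.01)&(d>0)
q=L[k]; print("lower finger pts",len(q))
for z in np.arange(-.05,.01,.004):
    a=q[np.abs(q[:,2]-z)<.002]
    if len(a)>3: print(round(z,3),a[:,1].min().round(4),a[:,1].max().round(4),len(a))
# plate edge (own y=45) in tool frame: points at tool x .02...05
k=(L[...,0]>.015)&(L[...,0]<.05)&(L[...,1]<0)&(L[...,1]>-.06)&(L[...,2]<.05)&(L[...,2]>-.04)
q=L[k]; 
for z in np.arange(-.03,.04,.004):
    a=q[np.abs(q[:,2]-z)<.002]
    if len(a)>3: print("plate",round(z,3),a[:,1].min().round(4),a[:,1].max().round(4),len(a))
E
```

```text
12.5667 [ 0.4699 -0.062   0.0685] [ 0.092  0.676  1.854 -1.222  1.171  2.473] [ 0.19  0.74 -1.27] [ 0.55  0.01 -0.01] 0.08542298735790285
[[0.999, 0.022, 0.045], [0.05, -0.499, -0.865], [0.003, 0.866, -0.499]] th 29.95384472282003
far edge [ 0.4729 -0.1196  0.0284] roll of edge 0.003413804384018771
mat z 0.0025772530693008097
-0.09 0.0187 0.0168 74
-0.08 0.024 0.0221 95
-0.07 0.0298 0.0278 94
-0.06 0.0353 0.0338 150
-0.05 0.0408 0.0391 146
-0.04 0.0467 0.045 198
-0.03 0.0523 0.0501 290
-0.02 0.058 0.0559 527
-0.01 0.0519 0.0482 261
lower finger pts 4550
-0.05 -0.0496 -0.0424 201
-0.046 -0.0564 -0.0423 314
-0.042 -0.0568 -0.0424 386
-0.038 -0.0568 -0.0424 379
-0.034 -0.0566 -0.0315 399
-0.03 -0.0568 -0.0304 1837
-0.026 -0.057 -0.0304 243
-0.022 -0.056 -0.0306 217
-0.018 -0.0549 -0.0305 189
-0.014 -0.0314 -0.0303 119
-0.01 -0.0312 -0.0304 111
-0.006 -0.0313 -0.03 135
plate -0.03 -0.0434 -0.0304 3206
plate -0.026 -0.0363 -0.0305 258
plate -0.022 -0.0325 -0.0305 227
plate -0.018 -0.033 -0.0305 282
plate -0.014 -0.0314 -0.0304 230
plate -0.01 -0.0314 -0.0303 229
plate -0.006 -0.0314 -0.0002 1143
plate -0.002 -0.031 -0.0002 499
plate 0.002 -0.031 -0.0011 392
plate 0.006 -0.0311 -0.0011 333
plate 0.01 -0.0311 -0.0011 375
plate 0.014 -0.0311 -0.0011 344
plate 0.018 -0.031 -0.0011 296
plate 0.022 -0.0306 -0.0002 309
plate 0.026 -0.0306 -0.0002 249
plate 0.03 -0.0306 -0.0002 197
plate 0.034 -0.0306 -0.0301 85
plate 0.038 -0.0307 -0.03 77
```

```bash
cat > plan.py <<'E'
from h import *
s=readout.observe(); M=rot(s["tcp_rot"]).as_matrix(); th0=np.arcsin(-M[2,2])
X=M[:,0]; h=np.cross(X,[0,0,1]); h/=np.linalg.norm(h); Z=np.array([0,0,1])
ax=lambda th:(h*np.sin(th)+Z*np.cos(th), h*np.cos(th)-Z*np.sin(th))  # ty,tz
ty,tz=ax(th0); q=np.array([-.0424,-.0155])
F=s["eef_pos"]-.0424*ty+.060*tz; print("F",F)
N=24; f=lambda a,b,u:a+(b-a)*u
tcp=[];ths=[]
for k in range(N+1):
    u=k/N; th=f(th0,np.radians(70),u); phi=f(th0,np.radians(6.5),u); e=.0145 if k==0 else max(.004,.0145-.0015*k)
    ty,tz=ax(th); E=F-h*.09*np.cos(phi)+Z*.09*np.sin(phi); Q=E+e*tz
    tcp.append(Q-q[0]*ty-q[1]*tz); ths.append(th)
print("start err",tcp[0]-s["eef_pos"])
for k in range(N):
    ty,tz=ax(ths[k]); dlt=tcp[k+1]-tcp[k]; print("0 %.3f %.3f %.3f 0 0 -1;"%(dlt@ty/.025,dlt@tz/.025,(ths[k+1]-ths[k])/.5),end="\n" if k%8==7 else " ")
print(tcp[-1])
E
python3 plan.py
```

```text
F [ 0.47145373 -0.09264383  0.00175284]
start err [0. 0. 0.]
0 -0.095 -0.011 0.058 0 0 -1; 0 -0.093 -0.008 0.058 0 0 -1; 0 -0.092 -0.005 0.058 0 0 -1; 0 -0.089 -0.002 0.058 0 0 -1; 0 -0.087 0.001 0.058 0 0 -1; 0 -0.085 0.004 0.058 0 0 -1; 0 -0.082 0.006 0.058 0 0 -1; 0 -0.081 0.069 0.058 0 0 -1;
0 -0.081 0.072 0.058 0 0 -1; 0 -0.079 0.074 0.058 0 0 -1; 0 -0.078 0.077 0.058 0 0 -1; 0 -0.077 0.079 0.058 0 0 -1; 0 -0.075 0.082 0.058 0 0 -1; 0 -0.074 0.084 0.058 0 0 -1; 0 -0.072 0.086 0.058 0 0 -1; 0 -0.070 0.089 0.058 0 0 -1;
0 -0.068 0.091 0.058 0 0 -1; 0 -0.066 0.093 0.058 0 0 -1; 0 -0.064 0.095 0.058 0 0 -1; 0 -0.062 0.097 0.058 0 0 -1; 0 -0.060 0.098 0.058 0 0 -1; 0 -0.058 0.100 0.058 0 0 -1; 0 -0.055 0.102 0.058 0 0 -1; 0 -0.053 0.103 0.058 0 0 -1;
[ 0.46930212 -0.0497887   0.00811878]
```

Emit:
{"method": "jog_arm", "body": {
  "targets": "0 -0.095 -0.011 0.058 0 0 -1; 0 -0.093 -0.008 0.058 0 0 -1; 0 -0.092 -0.005 0.058 0 0 -1; 0 -0.089 -0.002 0.058 0 0 -1; 0 -0.087 0.001 0.058 0 0 -1; 0 -0.085 0.004 0.058 0 0 -1; 0 -0.082 0.006 0.058 0 0 -1; 0 -0.081 0.069 0.058 0 0 -1"
}}

```text
t: 13.28
eef_pos: [0.4696, -0.0524, 0.0532]
tcp_rot: [0.395, 0.918, 0.022, 0.012]
contact_force: [0.5, 1.5, -2.0]
finger_gap: 0.0854
finger_force: 0.8
```

```bash
cat > edge.py <<'E'
from h import *
import sys
s,im,d=snap(sys.argv[1]); P=wcloud(d,s); M=rot(s["tcp_rot"]).as_matrix()
print(s["t"],s["eef_pos"].round(4),s["contact_force"].round(1),"th",np.degrees(np.arcsin(-M[2,2])).round(1))
L=(P-s["eef_pos"])@M; w=(L[...,0]>.028)&(L[...,0]<.05)&(P[...,2]>.008)&(P[...,2]<.07)&(P[...,1]<.02)
ys=np.arange(-.1,.02,.006)
for y in ys:
    k=w&(np.abs(P[...,1]-y)<.002)
    if k.sum()>8: print(round(y,3),np.percentile(P[...,2][k],90).round(4),k.sum(),end=" | ")
print()
E
python3 edge.py w7
```

```text
13.2833 [ 0.4696 -0.0524  0.0532] [ 0.5  1.5 -2. ] th 43.4
-0.094 0.0151 36 | -0.088 0.0169 150 | -0.082 0.0196 112 | -0.076 0.0217 138 | -0.07 0.0245 161 | -0.064 0.0267 168 | -0.058 0.0287 212 | -0.052 0.0315 213 | -0.046 0.0338 217 | -0.04 0.0359 263 | -0.034 0.0383 308 | -0.028 0.0409 314 | -0.022 0.043 455 | -0.016 0.0455 339 | -0.01 0.0462 1202 |
```

Emit:
{"method": "jog_arm", "body": {
  "targets": "0 -0.081 0.072 0.058 0 0 -1; 0 -0.079 0.074 0.058 0 0 -1; 0 -0.078 0.077 0.058 0 0 -1; 0 -0.077 0.079 0.058 0 0 -1; 0 -0.075 0.082 0.058 0 0 -1; 0 -0.074 0.084 0.058 0 0 -1; 0 -0.072 0.086 0.058 0 0 -1; 0 -0.070 0.089 0.058 0 0 -1"
}}

```text
t: 14.0
eef_pos: [0.4696, -0.0517, 0.0309]
tcp_rot: [0.286, 0.958, 0.024, 0.009]
contact_force: [-0.6, 0.3, -0.7]
finger_gap: 0.0852
finger_force: 0.7
```

Emit:
{"method": "jog_arm", "body": {
  "targets": "0 -0.068 0.091 0.058 0 0 -1; 0 -0.066 0.093 0.058 0 0 -1; 0 -0.064 0.095 0.058 0 0 -1; 0 -0.062 0.097 0.058 0 0 -1; 0 -0.06 0.098 0.058 0 0 -1; 0 -0.058 0.1 0.058 0 0 -1"
}}

```text
t: 14.5
eef_pos: [0.4696, -0.0504, 0.0137]
tcp_rot: [0.202, 0.979, 0.024, 0.007]
contact_force: [-0.6, 1.9, -0.9]
finger_gap: 0.0854
finger_force: 0.7
```

```bash
python3 edge.py w8
```

```text
14.5 [ 0.4696 -0.0504  0.0137] [-0.6  1.9 -0.9] th 66.6
-0.088 0.0157 314 | -0.082 0.0164 339 | -0.076 0.0173 337 | -0.07 0.018 369 | -0.064 0.0189 403 | -0.058 0.0197 432 | -0.052 0.0205 457 | -0.046 0.0213 501 | -0.04 0.0222 523 | -0.034 0.0229 544 | -0.028 0.0238 585 | -0.022 0.0246 634 | -0.016 0.0253 681 | -0.01 0.0263 599 | -0.004 0.0267 851 |
```

Emit:
{"method": "jog_arm", "body": {
  "targets": "0 -0.055 0.1 0.058 0 0 -1; 0 -0.053 0.1 0.058 0 0 -1; 0 -0.03 -0.01 0 0 0 -1; 0 -0.03 -0.01 0 0 0 -1; 0 0 0 0 0 0 -1"
}}

```text
t: 14.97
eef_pos: [0.4695, -0.0482, 0.0084]
tcp_rot: [0.175, 0.984, 0.025, 0.006]
contact_force: [0.7, -0.3, 0.3]
finger_gap: 0.0854
finger_force: 0.0
```

```bash
python3 edge.py w9
```

```text
14.9667 [ 0.4695 -0.0482  0.0084] [ 0.7 -0.3  0.3] th 69.8
-0.094 0.0151 132 | -0.088 0.0153 400 | -0.082 0.0153 361 | -0.076 0.0154 410 | -0.07 0.0152 431 | -0.064 0.0153 459 | -0.058 0.0153 480 | -0.052 0.0152 502 | -0.046 0.0153 535 | -0.04 0.0152 539 | -0.034 0.0152 563 | -0.028 0.0153 593 | -0.022 0.0153 608 | -0.016 0.0152 591 | -0.01 0.0152 565 | -0.004 0.015 319 |
```

The profile is level with the plate's top at 15 mm, so the cover lies flat and free on the mat. I withdraw upward, bring the tool vertical and look at the block.

Emit:
{"method": "jog_arm", "body": {
  "targets": "0 0.03 -0.14 0 0 0 -1; 0 0.1 -0.28 0 0 0 -1; 0 0.2 -0.56 0 0 0 -1; 0 0.3 -0.85 0 0 0 -1; 0 0.3 -0.85 0 0 0 -1; 0 0.3 -0.85 0.16 0 0 -1; 0 0.2 -0.85 0.2 0 0 -1; 0 0 -0.85 0.2 0 0 -1; 0 0 -0.6 0.14 0 0 -1; 0 0 0 0 0 0 -1"
}}

```text
t: 15.85
eef_pos: [0.4701, -0.0426, 0.1631]
tcp_rot: [0.001, 1.0, 0.024, 0.005]
contact_force: [0.1, -0.6, -0.6]
finger_gap: 0.0855
finger_force: 0.0
```

```bash
cat > cov.py <<'E'
from h import *
import sys
s,im,d=snap(sys.argv[1]); P=wcloud(d,s); z=P[...,2]; M=rot(s["tcp_rot"]).as_matrix()
print(s["t"],s["eef_pos"].round(4),s["qpos"].round(3),"z",M[:,2].round(3),"xyaw",np.arctan2(M[1,0],M[0,0]))
lo,hi,cx,cy=map(float,sys.argv[2:6])
def comp(t,name):
    n,l,st,c=cv2.connectedComponentsWithStats(t.astype(np.uint8)); i=1+np.argmax(st[1:,4]); q=P[l==i]
    r=cv2.minAreaRect(q[:,:2].astype(np.float32)); print(name,st[i],"z",np.median(q[:,2]).round(4),r,np.mean(q[:,:2],0)); return l==i
near=np.hypot(P[...,0]-cx,P[...,1]-cy)<.11
comp(near&(z>lo+.026)&(z<lo+.036),"block top"); comp(near&(z>lo-.005)&(z<lo+.004),"plate top")
E
python3 cov.py w10 .015 .05 .47 -.05
```

```text
15.85 [ 0.4701 -0.0426  0.1631] [-0.341  0.261  1.757  0.003  1.114  1.18 ] z [ 0.01  -0.001 -1.   ] xyaw 0.048804105229382576
block top [ 299  212   54   50 2625] z 0.0446 ((0.47135865688323975, -0.05177997797727585), (0.03819968178868294, 0.03966110572218895), 2.360265016555786) [ 0.47214065 -0.0514401 ]
plate top [  268   123   113   196 13084] z 0.0145 ((0.47085025906562805, -0.05149044841527939), (0.16815616190433502, 0.08995469659566879), 2.5567076206207275) [ 0.47653579 -0.0495375 ]
```

View pics/w10.png

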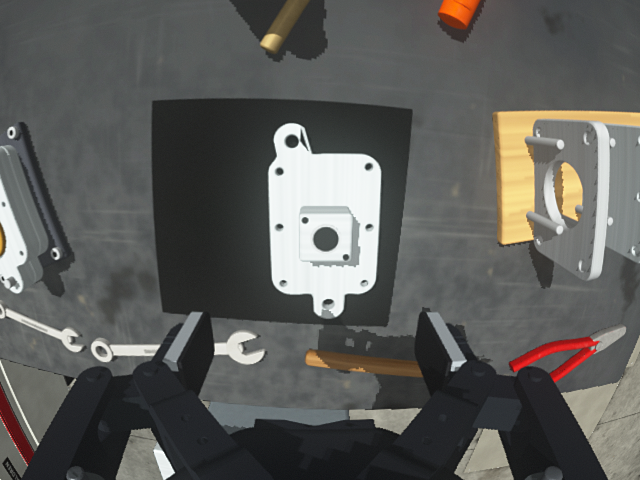

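The wrist view shows the cover flat on the mat with the block at (328,235), bounded in depth at centre (0.4713, −0.0517) and yaw 0.043. I grip the block now.

Emit:
{"method": "jog_arm", "body": {
  "targets": "0.03 0.2 0.3 0 -0.02 0.012 -0.4; 0 0.17 0.6 0 0 0 -0.4; 0 0 0.8 0 0 0 -0.4; 0 0 0.8 0 0 0 -0.4; 0 0 0.8 0 0 0 -0.4; 0 0 0.8 0 0 0 -0.4; 0 0 0.7 0 0 0 -0.4; 0 0 0.5 0 0 0 -0.4; 0 0 0.3 0 0 0 -0.4; 0 0 0 0 0 0 -0.4"
}}

```text
t: 16.73
eef_pos: [0.4675, -0.0498, 0.0171]
tcp_rot: [0.001, 1.0, 0.023, -0.006]
contact_force: [0.5, 0.8, 0.2]
finger_gap: 0.0597
finger_force: 0.0
```

Run:
```python
from h import *
s=readout.observe(); print(s["eef_pos"],rot(s["tcp_rot"]).as_matrix().round(4).tolist(),s["contact_force"]); print(go([.4713,-.0517,.022],.043,s))
```

```text
[ 0.46745691 -0.04975611  0.01714174] [[0.9989, 0.0454, -0.0112], [0.0454, -0.999, -0.0014], [-0.0112, 0.0009, -0.9999]] [0.52012139 0.77941113 0.21937509]
[array([ 0.15,  0.08, -0.2 ]), array([0.002, 0.022, 0.005])]
```

Emit:
{"method": "jog_arm", "body": {
  "targets": "0.15 0.08 -0.2 0 0.022 0.005 -0.4; 0 0 0 0 0 0 -0.4; 0 0 0 0 0 0 -0.4"
}}

```text
t: 16.98
eef_pos: [0.4735, -0.0527, 0.0253]
tcp_rot: [0.001, 1.0, 0.021, 0.003]
contact_force: [0.3, 0.1, -0.5]
finger_gap: 0.06
finger_force: 0.0
```

Run:
```python
from h import *
s=readout.observe(); print(s["eef_pos"],rot(s["tcp_rot"]).as_matrix().round(4).tolist(),s["contact_force"]); print(go([.4713,-.0517,.022],.043,s))
```

```text
[ 0.47347676 -0.05269728  0.02534534] [[0.9991, 0.0419, 0.0064], [0.0419, -0.9991, -0.0027], [0.0063, 0.003, -1.0]] [ 0.29837751  0.10528965 -0.5117598 ]
[array([-0.09, -0.04,  0.13]), array([ 0.006, -0.013, -0.002])]
```

Emit:
{"method": "jog_arm", "body": {
  "targets": "-0.06 -0.03 0.1 0.004 -0.006 0 -0.4; 0 0 0 0 0 0 -0.4; 0 0 0 0 0 0 -0.4"
}}

```text
t: 17.23
eef_pos: [0.4712, -0.0518, 0.0219]
tcp_rot: [-0.0, 1.0, 0.021, 0.001]
contact_force: [-0.5, 1.1, -0.1]
finger_gap: 0.0596
finger_force: 0.0
```

Run:
```python
from h import *
s=readout.observe(); print(s["eef_pos"],rot(s["tcp_rot"]).as_matrix().round(4).tolist(),s["contact_force"]); print(go([.4713,-.0517,.022],.043,s))
```

```text
[ 0.47119902 -0.05175616  0.02194231] [[0.9991, 0.0418, 0.0013], [0.0418, -0.9991, 0.0], [0.0013, 0.0, -1.0]] [-0.50083771  1.10442493 -0.06291461]
[array([ 0., -0., -0.]), array([ 0.   , -0.003, -0.002])]
```

Well aligned. Close.

Emit:
{"method": "jog_arm", "body": {
  "targets": "0 0 0 0 0 0 -0.2; 0 0 0 0 0 0 -0.1; 0 0 0 0 0 0 0; 0 0 0 0 0 0 0.1; 0 0 0 0 0 0 0.3; 0 0 0 0 0 0 1; 0 0 0 0 0 0 1; 0 0 0 0 0 0 1"
}}

```text
t: 17.9
eef_pos: [0.4714, -0.0518, 0.0222]
tcp_rot: [0.0, 1.0, 0.021, 0.001]
contact_force: [-1.5, 0.7, 6.0]
finger_gap: 0.0389
finger_force: 60.3
```

Emit:
{"method": "jog_arm", "body": {
  "targets": "0 0 -0.1 0 0 0 1; 0 0 -0.3 0 0 0 1; 0 0 -0.6 0 0 0 1; 0 0 -0.9 0 0 0 1; 0 0 -0.9 0 0 0 1; 0 0 -0.9 0 0 0 1; 0 0 -0.6 0 0 0 1; 0 0 -0.3 0 0 0 1; 0 0 0 0 0 0 1; 0 0 0 0 0 0 1"
}}

```text
t: 18.73
eef_pos: [0.4708, -0.0517, 0.1364]
tcp_rot: [-0.0, 1.0, 0.021, 0.0]
contact_force: [-1.1, -0.5, -4.3]
finger_gap: 0.039
finger_force: 60.9
```

Run:
```python
from h import *
s,im,d=snap("w11"); print(s["t"],s["eef_pos"],s["finger_gap"],s["contact_force"],s["torque"])
P=wcloud(d,s); M=rot(s["tcp_rot"]).as_matrix(); L=(P-s["eef_pos"])@M; print(M.round(4).tolist())
k=(L[...,2]>-.005)&(L[...,2]<.03)&(np.abs(L[...,0])<.1)&(np.abs(L[...,1])<.06)&(d>0); q=L[k]
m=q[(q[:,0]>.025)]; print("plate top z(tool): ",np.median(m[:,2]), np.polyfit(m[:,0],m[:,2],1),np.polyfit(m[:,1],m[:,2],1))
n,l,st,c=cv2.connectedComponentsWithStats(k.astype(np.uint8)); i=1+np.argmax(st[1:,4]); print(st[i])
q=L[l==i]; print("rect",cv2.minAreaRect(q[:,:2].astype(np.float32)), q.min(0),q.max(0))
# far straight edge x=+60 between own y -35..10
e=[q[np.abs(q[:,1]-y)<.002][:,0].max() for y in np.arange(-.005,.04,.005)]; print("x edge",np.round(e,4))
for x in (.03,.04,.05): a=q[np.abs(q[:,0]-x)<.003]; print(x,a[:,1].min(),a[:,1].max())
# holes: dark spots in ear A
```

```text
18.7333 [ 0.47078942 -0.05166012  0.13639044] 0.03904427296359407 [-1.09725019 -0.48390031 -4.30143214] [ 0.01733853 -0.01876766 -0.0163281 ]
[[0.9991, 0.0418, 0.0007], [0.0418, -0.9991, 0.0004], [0.0007, -0.0003, -1.0]]
plate top z(tool):  0.007898156446858958 [0.02069425 0.00714292] [-0.00212189  0.00810485]
[  209   121   210   221 26742]
rect ((0.032896898686885834, 0.0002101399004459381), (0.10219820588827133, 0.09093593806028366), 0.131546288728714) [-0.01830497 -0.04527021 -0.00499546] [0.0840593  0.04561571 0.0200912 ]
x edge [0.0595 0.0598 0.0598 0.0599 0.0599 0.0599 0.0599 0.0596 0.0592]
0.03 -0.04527021284498163 0.04523369751289167
0.04 -0.04512354302538815 0.04526094796785341
0.05 -0.04406549434509924 0.044962337487907976
```

Emit:
{"method": "jog_arm", "body": {
  "targets": "-0.2 -0.4 -0.65 0 0 0 1; -0.43 -0.9 -0.65 0 0 0 1; -0.43 -1 -0.65 0 0 0 1; -0.43 -1 -0.65 0 0 0 1; -0.43 -1 -0.65 0 0 0 1; -0.43 -1 -0.65 0 0 0 1; -0.43 -1 -0.65 0 0 0 1; -0.43 -1 -0.65 0 0 0 1; -0.43 -1 -0.65 0 0 0 1; -0.43 -1 -0.65 0 0 0 1"
}}

```text
t: 19.62
eef_pos: [0.3584, 0.1772, 0.2989]
tcp_rot: [0.0, 1.0, 0.021, -0.0]
contact_force: [1.5, 0.3, -3.1]
finger_gap: 0.0391
finger_force: 61.4
```

Emit:
{"method": "jog_arm", "body": {
  "targets": "-0.43 -1 -0.65 0 0 0 1; -0.43 -0.8 -0.65 0 0 0 1; -0.2 -0.4 0 0 0 -0.12 1; 0 0 0 0 0 -0.12 1; 0 0 0 0 0 -0.12 1; 0 0 0 0 0 -0.12 1; 0 0 0 0 0 -0.12 1; 0 0 0 0 0 0 1; 0 0 0 0 0 0 1; 0 0 0 0 0 0 1"
}}

```text
t: 20.45
eef_pos: [0.3307, 0.23, 0.3311]
tcp_rot: [0.0, 0.986, 0.169, 0.0]
contact_force: [0.7, 0.3, -4.1]
finger_gap: 0.0385
finger_force: 61.6
```

Run:
```python
from h import *
s,im,d=snap("w12"); print(s["t"],s["eef_pos"],s["qpos"].round(3)); print(rot(s["tcp_rot"]).as_matrix().round(4).tolist())
```

```text
20.45 [0.33066038 0.23003399 0.3311412 ] [ 0.315 -0.023  1.631 -0.     1.534  1.546]
[[0.9427, 0.3336, 0.0002], [0.3336, -0.9427, -0.0003], [0.0001, 0.0004, -1.0]]
```

View pics/w12.png

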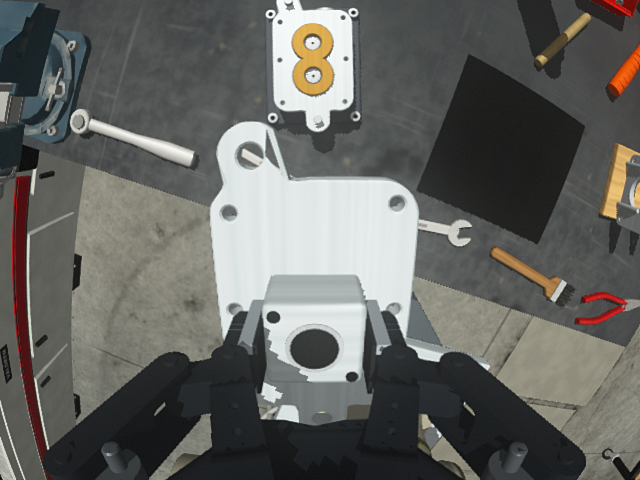

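The view shows the pump with its bronze figure-eight at (313,60), dowel A near the top border at (288,5) and dowel B at (318,120). I move closer, keeping both in view, and measure.

Emit:
{"method": "jog_arm", "body": {
  "targets": "0.5 0 0 0 0 0 1; 0.7 0 0.2 0 0 0 1; 0.4 0 0.2 0 0 0 1; 0 0 0 0 0 0 1; 0 0 0 0 0 0 1; 0 0 0 0 0 0 1"
}}

```text
t: 21.0
eef_pos: [0.3679, 0.2434, 0.3218]
tcp_rot: [0.0, 0.985, 0.17, 0.0]
contact_force: [-0.1, 1.0, -2.9]
finger_gap: 0.039
finger_force: 61.6
```

```bash
cat > pump.py <<'E'
from h import *
import sys
s,im,d=snap(sys.argv[1]); P=wcloud(d,s); z=P[...,2]; print(s["t"],s["eef_pos"].round(4))
near=(np.hypot(P[...,0]-.477,P[...,1]-.282)<.11)&(d>0)
face=near&(z>.045)&(z<.0505); print("face z",np.median(z[face]),face.sum())
q=P[face]; print("face rect",cv2.minAreaRect(q[:,:2].astype(np.float32)))
t=near&(z>.0535)&(z<.064)
n,l,st,c=cv2.connectedComponentsWithStats(t.astype(np.uint8)); pts=[]
for i in range(1,n):
    if st[i,4]>8:
        q=P[l==i]; cc=cv2.minEnclosingCircle(q[:,:2].astype(np.float32)); print("dowel",st[i],q.mean(0).round(4),cc); pts.append(q[:,:2].mean(0))
b=near&(z>.0505)&(z<.0535); q=P[b]; 
hsv=cv2.cvtColor(im,cv2.COLOR_RGB2HSV); br=(hsv[...,1]>90)&(hsv[...,0]>8)&(hsv[...,0]<30)&near
q=P[br]; print("bronze z",np.median(q[:,2]),cv2.minAreaRect(q[:,:2].astype(np.float32)))
if len(pts)==2:
    pts=sorted(pts,key=lambda p:-p[0]); v=pts[0]-pts[1]; yaw=np.arctan2(v[1],v[0])-np.arctan2(.030,.140); 
    c=(pts[0]+pts[1])/2; o=c-R.from_euler("z",yaw).apply([0,.011,0])[:2]; print("sep",np.linalg.norm(v),"yaw",yaw,"origin",o)
E
python3 pump.py w13
python3 - <<'E'
import cv2; im=cv2.imread("pics/w13.png"); cv2.imwrite("pics/w13c.png",cv2.resize(im[0:200,200:440],None,fx=3,fy=3,interpolation=cv2.INTER_NEAREST))
E
```

```text
21.0 [0.3679 0.2434 0.3218]
face z 0.04733559752113742 6815
face rect ((0.47880905866622925, 0.28324586153030396), (0.1672593355178833, 0.090690016746521), 20.465362548828125)
dowel [283  27  10   9  68] [0.5343 0.3315 0.0571] ((0.5343258380889893, 0.3311614394187927), 0.0052215722389519215)
dowel [313 151   9   9  65] [0.4144 0.255  0.0572] ((0.4138333797454834, 0.255188524723053), 0.005324330180883408)
bronze z 0.052090134022647505 ((0.47867006063461304, 0.2835068106651306), (0.08314124494791031, 0.04546954855322838), 19.57145118713379)
sep 0.14220544735692353 yaw 0.356788121366001 origin [0.47822049 0.28293096]
```

Dowels measure 142–143 mm apart (143.2 expected), tips at 57 mm, yaw about 0.352. For sub-mm accuracy I look at each dowel from close by, at the same spot in the image.

Emit:
{"method": "jog_arm", "body": {
  "targets": "-0.24 0 0.6 0 0 -0.02 1; -0.24 0 0.95 0 0 0 1; -0.24 0 0.95 0 0 0 1; -0.24 0 0.95 0 0 0 1; -0.24 0 0.95 0 0 0 1; -0.24 0 0.95 0 0 0 1; -0.24 0 0.95 0 0 0 1; -0.24 0 0.67 0 0 0 1; 0 0 0.3 0 0 0 1; 0 0 0 0 0 0 1"
}}

```text
t: 21.88
eef_pos: [0.323, 0.2269, 0.1394]
tcp_rot: [0.0, 0.985, 0.175, -0.0]
contact_force: [0.3, -0.2, -2.7]
finger_gap: 0.0389
finger_force: 61.5
```

Emit:
{"method": "jog_arm", "body": {
  "targets": "0 0 0 0 0 0 1; 0 0 0 0 0 0 1"
}}

```text
t: 22.05
eef_pos: [0.3245, 0.2273, 0.1412]
tcp_rot: [-0.0, 0.985, 0.175, 0.002]
contact_force: [0.7, 0.9, -2.8]
finger_gap: 0.0387
finger_force: 61.5
```

```bash
cat > dow.py <<'E'
from h import *
import sys
s,im,d=snap(sys.argv[1]); P=wcloud(d,s); M=rot(s["tcp_rot"]).as_matrix(); L=(P-s["eef_pos"])@M; z=P[...,2]
print(s["t"],s["eef_pos"].round(4),"yaw",np.arctan2(M[1,0],M[0,0]).round(4),"tilt",M[:2,2].round(4))
near=(np.hypot(P[...,0]-.478,P[...,1]-.283)<.11)&(d>0)
t=near&(z>.0545)&(z<.064); n,l,st,c=cv2.connectedComponentsWithStats(t.astype(np.uint8))
for i in range(1,n):
    if st[i,4]>60:
        q=P[l==i]; zt=np.median(q[:,2]); tip=(l==i)&(z>zt-.0015); cn=max(cv2.findContours(tip.astype(np.uint8),0,1)[0],key=cv2.contourArea)
        (u,v),rad=cv2.minEnclosingCircle(cn); g=np.argwhere(tip).mean(0)[::-1]
        print("dowel px",c[i].round(1),st[i,4],"tip z",zt.round(4),"circ",wray([u,v],.058,s)[0].round(5),"centroid",wray(g,.058,s)[0].round(5))
f=near&(z>.046)&(z<.0495); print("face z",np.median(z[f]))
# held cover: plate top in the tool frame
k=(L[...,2]>.002)&(L[...,2]<.016)&(L[...,0]>.024)&(L[...,0]<.095)&(np.abs(L[...,1])<.06)&(d>0); q=L[k]
print("plate top tool z",np.median(q[:,2]))
ex=[q[np.abs(q[:,1]-y)<.0015][:,0].max() for y in np.arange(0,.034,.003)]; yy=np.arange(0,.034,.003); print("x edge",np.polyfit(yy,ex,1).round(4))
xx=np.arange(.026,.046,.003); lo=[q[np.abs(q[:,0]-x)<.0015][:,1].min() for x in xx]; hi=[q[np.abs(q[:,0]-x)<.0015][:,1].max() for x in xx]
print("y lo",np.polyfit(xx-.036,lo,1).round(4),"hi",np.polyfit(xx-.036,hi,1).round(4))
E
python3 dow.py w14
```

```text
22.05 [0.3245 0.2273 0.1412] yaw 0.3519 tilt [0.0038 0.0008]
dowel px [321.1 104.6] 210 tip z 0.0573 circ [0.41456 0.25519 0.058  ] centroid [0.41452 0.2551  0.058  ]
face z 0.0474094916861402
plate top tool z 0.00784903156940622
x edge [-0.0013  0.0597]
y lo [-0.0082 -0.0446] hi [0.0058 0.0455]
```

Emit:
{"method": "jog_arm", "body": {
  "targets": "0.4 0 0 0 0 0 1; 0.8 0 0 0 0 0 1; 0.9 0 0 0 0 0 1; 0.9 0 0 0 0 0 1; 0.8 0 0 0 0 0 1; 0.7 0 0 0 0 0 1; 0.4 0 0 0 0 0 1; 0.2 0 0 0 0 0 1; 0 0 0 0 0 0 1; 0 0 0 0 0 0 1"
}}

```text
t: 22.93
eef_pos: [0.443, 0.2709, 0.1403]
tcp_rot: [0.0, 0.985, 0.175, 0.001]
contact_force: [-0.5, -0.4, -3.4]
finger_gap: 0.0389
finger_force: 61.6
```

Emit:
{"method": "jog_arm", "body": {
  "targets": "0 0 0 0 0 0 1; 0 0 0 0 0 0 1; 0 0 0 0 0 0 1"
}}

```text
t: 23.18
eef_pos: [0.4429, 0.2709, 0.1403]
tcp_rot: [0.0, 0.985, 0.175, 0.001]
contact_force: [-0.2, 0.3, -3.0]
finger_gap: 0.0387
finger_force: 61.6
```

```bash
python3 dow.py w15
cat > hole.py <<'E'
from h import *
import sys
t=sys.argv[1]; d=np.load(f"pics/{t}.npy"); s=readout.observe(); P=wcloud(d,s); M=rot(s["tcp_rot"]).as_matrix(); L=(P-s["eef_pos"])@M
# window by ray hits on the plate-top plane (tool z=.0078)
v,u=np.mgrid[:480,:640]; zz=s["eef_pos"][2]-.0078; W=(wray(np.stack([u.ravel(),v.ravel()],1),zz,s)-s["eef_pos"])@M; W=W.reshape(480,640,3)
win=(np.hypot(W[...,0]-.070,W[...,1]+.026)<.0085)
h=win&((L[...,2]>.0095)|(d==0)); n,l,st,c=cv2.connectedComponentsWithStats(h.astype(np.uint8)); i=1+np.argmax(st[1:,4])
cn=max(cv2.findContours((l==i).astype(np.uint8),0,1)[0],key=cv2.contourArea); q=W[l==i]; (x,y),r=cv2.minEnclosingCircle(q[:,:2].astype(np.float32))
print("hole A px",c[i],st[i,4],"circle",x,y,r,"centroid",q.mean(0)[:2],"extent",q.min(0)[:2],q.max(0)[:2])
E
python3 hole.py w15
```

```text
23.1833 [0.4429 0.2709 0.1403] yaw 0.352 tilt [0.0015 0.0002]
dowel px [269.4  82.9] 206 tip z 0.0573 circ [0.53495 0.33211 0.058  ] centroid [0.53505 0.33216 0.058  ]
face z 0.047400776934726954
plate top tool z 0.00787872805920304
x edge [-0.0066  0.0597]
y lo [-0.0137 -0.0446] hi [-0.0248  0.0456]
hole A px [250.10766423 156.15693431] 548 circle 0.06872093677520752 -0.025000594556331635 0.005485573783516884 centroid [ 0.06947377 -0.02532489] extent [ 0.06415866 -0.0307256 ] [ 0.07482101 -0.01962165]
```

Emit:
{"method": "jog_arm", "body": {
  "targets": "0.25 0 0.2 0 -0.003 -0.01 1; 0.35 0 0.3 0 0 0 1; 0.35 0 0.45 0 0 0 1; 0.3 0 0.45 0 0 0 1; 0.2 0 0.4 0 0 0 1; 0.08 0 0.3 0 0 0 1; 0 0 0.17 0 0 0 1; 0 0 0 0 0 0 1; 0 0 0 0 0 0 1; 0 0 0 0 0 0 1"
}}

```text
t: 24.07
eef_pos: [0.4792, 0.2843, 0.084]
tcp_rot: [0.0, 0.984, 0.178, 0.0]
contact_force: [0.0, -0.3, -2.7]
finger_gap: 0.0386
finger_force: 61.6
```

```bash
python3 - <<'E'
from h import *
s,im,d=snap("w16"); M=rot(s["tcp_rot"]).as_matrix(); print(s["t"],s["eef_pos"],np.arctan2(M[1,0],M[0,0]),M[:2,2],s["contact_force"]); print(go([.4788,.2840,.0835],.357,s))
cv2.imwrite("pics/w16c.png",cv2.resize(im[100:220,200:320],None,fx=5,fy=5,interpolation=cv2.INTER_NEAREST)[:,:,::-1])
E
python3 hole.py w16
```

```text
24.0667 [0.47920173 0.28432986 0.08399527] 0.3569845025091592 [ 0.00084591 -0.00017745] [ 0.02665585 -0.25016145 -2.68095968]
[array([-0.02,  0.01,  0.02]), array([ 0.001, -0.001, -0.   ])]
hole A px [250.15482696 156.21857923] 549 circle 0.06790176033973694 -0.02501218020915985 0.005472419783473015 centroid [ 0.06944882 -0.02529571] extent [ 0.0641604  -0.03075669] [ 0.07450319 -0.0196416 ]
```

View pics/w16c.png

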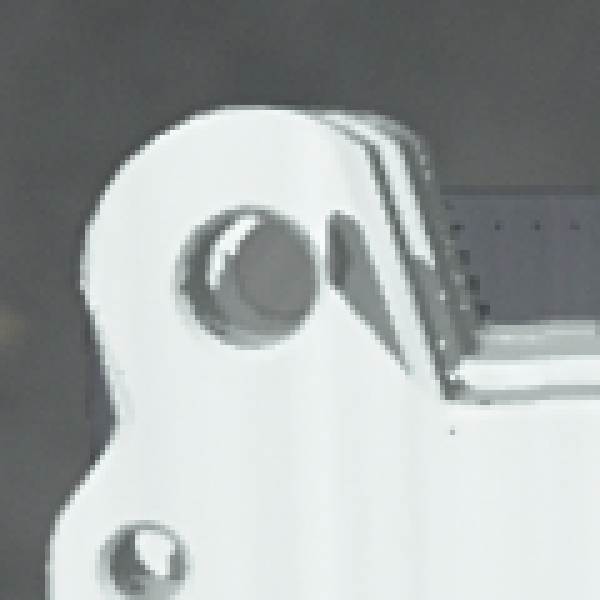

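Run:
```python
from h import *
s=readout.observe(); M=rot(s["tcp_rot"]).as_matrix()
for uv in ([254.1,154.9],[254.6,155.4]): print(((wray(uv,.058,s)[0]-s["eef_pos"])@M).round(5))
im=cv2.imread("pics/w16.png"); g=cv2.cvtColor(im,cv2.COLOR_BGR2GRAY); print(g[138:174:2,232:270:1])
```

```text
[ 0.06842 -0.02657  0.0261 ]
[ 0.06819 -0.02635  0.0261 ]
[[235 235 237 236 237 236 237 237 238 238 237 237 238 237 237 237 237 237
  236 236 236 236 236 235 236 237 238 238 239 240 241 241 240 239 238 238
  238 234]
 [236 236 237 236 236 237 237 237 237 238 238 239 240 240 241 237 230 229
  232 234 236 240 238 237 236 236 238 239 239 240 240 241 240 240 239 239
  239 237]
 [235 236 236 236 236 237 237 237 238 241 239 232 189 151 148 143 143 153
  157 140 132 151 178 201 223 236 240 241 240 240 240 241 242 243 209 169
  214 243]
 [235 235 236 236 236 238 240 242 227 171 147 137 124 106 137 208 245 247
  239 188 148 127 124 133 136 153 183 212 238 242 242 243 246 192 131 126
  133 134]
 [235 235 236 237 239 236 196 153 134 118 112 100 152 231 245 246 244 187
  127 115 122 125 124 125 123 130 139 154 182 209 245 246 249 182 110 101
  120 133]
 [236 236 237 239 227 184 157 130 105  97 119 195 245 244 241 211 125 114
  119 126 124 125 125 128 129 127 126 129 138 150 205 240 249 186 116  98
  101 125]
 [235 236 239 235 183 160 133 108  97 101 175 232 222 195 233 152 116 124
  126 124 124 
[... 1120 characters left out ...]
 137 132 129 130 136 180 228 241 239 240 238 237 236
  236 236]
 [233 234 235 236 236 233 225 227 226 195 153 123 117 142 158 164 166 162
  156 149 149 148 148 151 151 157 181 215 237 240 240 241 240 238 237 236
  236 235]
 [233 234 235 236 235 236 235 232 232 233 235 236 197 172 168 167 168 171
  174 178 186 191 194 206 225 235 240 241 240 239 240 240 240 239 237 236
  235 236]
 [233 235 235 235 235 235 236 235 236 235 235 235 236 239 239 239 239 241
  241 241 242 240 240 240 238 237 236 237 238 239 239 241 240 239 237 236
  236 236]
 [234 234 235 236 236 235 235 235 236 237 237 237 236 236 236 237 237 237
  238 237 236 236 235 234 233 235 236 237 237 238 239 240 240 239 237 236
  235 236]]
```

The crop shows dowel A's tip through hole A. Its inner disc is centred near pixel (256.5,153), which puts it within about 0.3 mm of the hole axis. I descend in small steps and watch the force.

Emit:
{"method": "jog_arm", "body": {
  "targets": "-0.01 0 0.08 0 0 0 1; 0 0 0.08 0 0 0 1; 0 0 0.04 0 0 0 1; 0 0 0 0 0 0 1; 0 0 0.04 0 0 0 1; 0 0 0 0 0 0 1"
}}

```text
t: 24.62
eef_pos: [0.4788, 0.2842, 0.0772]
tcp_rot: [0.0, 0.984, 0.177, -0.0]
contact_force: [0.8, 0.0, -3.2]
finger_gap: 0.0386
finger_force: 61.6
```

Emit:
{"method": "jog_arm", "body": {
  "targets": "0 0 0.04 0 0 0 1; 0 0 0 0 0 0 1; 0 0 0.04 0 0 0 1; 0 0 0 0 0 0 1"
}}

```text
t: 24.95
eef_pos: [0.4788, 0.2842, 0.0752]
tcp_rot: [0.0, 0.984, 0.177, -0.0]
contact_force: [0.7, 0.5, -3.0]
finger_gap: 0.0388
finger_force: 61.6
```

Emit:
{"method": "jog_arm", "body": {
  "targets": "0 0 0.04 0 0 0 1; 0 0 0 0 0 0 1; 0 0 0.04 0 0 0 1; 0 0 0 0 0 0 1"
}}

```text
t: 25.28
eef_pos: [0.4788, 0.2841, 0.0732]
tcp_rot: [0.0, 0.984, 0.177, -0.0]
contact_force: [0.6, -0.3, -3.8]
finger_gap: 0.0387
finger_force: 61.6
```

Emit:
{"method": "jog_arm", "body": {
  "targets": "0 0 0.04 0 0 0 1; 0 0 0 0 0 0 1"
}}

```text
t: 25.45
eef_pos: [0.4788, 0.2841, 0.0722]
tcp_rot: [0.0, 0.984, 0.177, -0.0]
contact_force: [-0.4, 0.1, -3.5]
finger_gap: 0.0393
finger_force: 61.6
```

Emit:
{"method": "jog_arm", "body": {
  "targets": "0 0 0.04 0 0 0 1; 0 0 0 0 0 0 1"
}}

```text
t: 25.62
eef_pos: [0.4789, 0.2842, 0.0719]
tcp_rot: [0.0, 0.984, 0.178, 0.0]
contact_force: [-3.0, -0.9, 2.5]
finger_gap: 0.0387
finger_force: 62.2
```

The dowels have entered and the cover has met the bearing block. Now I press.

Emit:
{"method": "jog_arm", "body": {
  "targets": "0 0 0.04 0 0 0 1; 0 0 0 0 0 0 1"
}}

```text
t: 25.78
eef_pos: [0.479, 0.2842, 0.0712]
tcp_rot: [0.0, 0.984, 0.178, 0.0]
contact_force: [-3.1, -1.4, 6.6]
finger_gap: 0.0388
finger_force: 63.0
```

Emit:
{"method": "jog_arm", "body": {
  "targets": "0 0 0.04 0 0 0 1; 0 0 0 0 0 0 1"
}}

```text
t: 25.95
eef_pos: [0.479, 0.2842, 0.0703]
tcp_rot: [0.0, 0.984, 0.178, 0.0]
contact_force: [-4.5, -1.4, 7.3]
finger_gap: 0.0388
finger_force: 63.0
```

Emit:
{"method": "jog_arm", "body": {
  "targets": "0 0 0.04 0 0 0 1; 0 0 0 0 0 0 1"
}}

```text
t: 26.12
eef_pos: [0.4789, 0.2842, 0.0693]
tcp_rot: [0.0, 0.984, 0.178, 0.0]
contact_force: [-4.6, -2.3, 7.3]
finger_gap: 0.0385
finger_force: 63.0
```

Emit:
{"method": "jog_arm", "body": {
  "targets": "-0.012 0 0.04 0 0 0 1; 0 0 0 0 0 0 1"
}}

```text
t: 26.28
eef_pos: [0.479, 0.2842, 0.0685]
tcp_rot: [0.0, 0.984, 0.178, 0.001]
contact_force: [-2.4, -1.3, 7.8]
finger_gap: 0.0388
finger_force: 63.0
```

Emit:
{"method": "jog_arm", "body": {
  "targets": "-0.006 0 0.04 0 0 0 1; 0 0 0 0 0 0 1"
}}

```text
t: 26.45
eef_pos: [0.479, 0.2842, 0.0676]
tcp_rot: [0.0, 0.984, 0.178, 0.001]
contact_force: [-2.5, -2.0, 7.5]
finger_gap: 0.039
finger_force: 63.1
```

Emit:
{"method": "jog_arm", "body": {
  "targets": "0 0 0.04 0 0 0 1; 0 0 0 0 0 0 1"
}}

```text
t: 26.62
eef_pos: [0.479, 0.2842, 0.0672]
tcp_rot: [0.0, 0.984, 0.178, 0.001]
contact_force: [-4.4, -2.2, 14.2]
finger_gap: 0.0389
finger_force: 63.7
```

Emit:
{"method": "jog_arm", "body": {
  "targets": "0 0 0.04 0 0 0 1; 0 0 0 0 0 0 1"
}}

```text
t: 26.78
eef_pos: [0.479, 0.2842, 0.0672]
tcp_rot: [0.0, 0.984, 0.178, 0.001]
contact_force: [-9.4, -4.1, 22.9]
finger_gap: 0.0389
finger_force: 64.9
```

Emit:
{"method": "jog_arm", "body": {
  "targets": "0 0 0.04 0 0 0 1; 0 0 0 0 0 0 1; 0 0 0 0 0 0 1"
}}

```text
t: 27.03
eef_pos: [0.479, 0.2842, 0.0672]
tcp_rot: [0.0, 0.984, 0.178, 0.001]
contact_force: [-13.6, -7.3, 33.4]
finger_gap: 0.039
finger_force: 66.1
```

The cover is firmly home: z stays fixed while the force rises to 33 N. I ease off, release and withdraw.

Emit:
{"method": "jog_arm", "body": {
  "targets": "0 0 -0.06 0 0 0 1; 0 0 -0.03 0 0 0 1; 0 0 0 0 0 0 0.1; 0 0 0 0 0 0 0; 0 0 0 0 0 0 -0.1; 0 0 0 0 0 0 -0.3; 0 0 0 0 0 0 -0.4; 0 0 0 0 0 0 -0.4; 0 0 -0.2 0 0 0 -0.4; 0 0 -0.4 0 0 0 -0.4"
}}

```text
t: 27.87
eef_pos: [0.4779, 0.2838, 0.0802]
tcp_rot: [0.0, 0.984, 0.177, -0.001]
contact_force: [0.7, -0.4, -0.1]
finger_gap: 0.0598
finger_force: 0.0
```

Emit:
{"method": "jog_arm", "body": {
  "targets": "0 0 -0.8 0 0 0 -0.4; 0 0 -0.8 0 0 0 -0.4; 0 0 -0.8 0 0 0 -0.4; 0 0 -0.8 0 0 0 -0.4; 0 0 -0.4 0 0 0 -0.4; 0 0 0 0 0 0 -0.4; 0 0 0 0 0 0 -0.4"
}}

```text
t: 28.45
eef_pos: [0.4784, 0.2841, 0.1706]
tcp_rot: [0.0, 0.984, 0.177, 0.0]
contact_force: [-0.6, -0.6, -1.0]
finger_gap: 0.06
finger_force: 0.0
```

```bash
python3 cov.py w17 .06 .1 .4786 .2833
python3 - <<'E'
from h import *
d=np.load("pics/w17.npy"); s=readout.observe(); P=wcloud(d,s); z=P[...,2]
k=(np.hypot(P[...,0]-.4786,P[...,1]-.2833)<.09)&(z>.055)&(z<.064); q=P[k]
A=np.c_[q[:,:2]-[.4786,.2833],np.ones(len(q))]; print("plane",np.linalg.lstsq(A,q[:,2],rcond=None)[0].round(4))
E
```

```text
28.45 [0.4784 0.2841 0.1706] [ 0.325  0.434  1.489 -0.     1.218  1.54 ] z [ 0. -0. -1.] xyaw 0.3568575921489655
block top [ 283  225   63   56 3357] z 0.0896 ((0.4789121150970459, 0.28353169560432434), (0.03776565566658974, 0.039925992488861084), 20.501022338867188) [0.48016238 0.28406153]
plate top [  249   121   130   219 16814] z 0.0595 ((0.47849440574645996, 0.2834416329860687), (0.16905421018600464, 0.09047810733318329), 20.744176864624023) [0.48490088 0.28746639]
plane [-0.0019 -0.0029  0.0586]
```

View pics/w17.png

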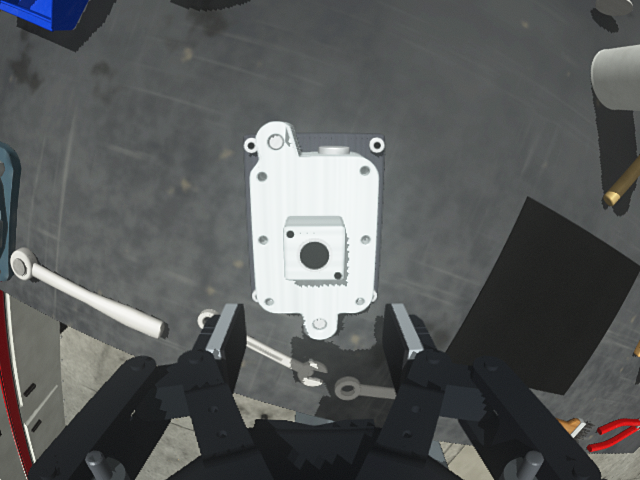

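The cover is home: its top is at 59.5 mm (60 minus the camera's 0.6 mm bias), it is level, both dowels show in their holes, and its outline lies over the pump's. I hand the job in.

```bash
python3 -c "
from rig import order; print(order.close_job())"
```

```text
the job is handed in; nothing more can be done
None
```

The cover is fitted on the pump: both dowels are in their holes and it was pressed home at about 33 N, flush and level to within what the wrist camera resolves. It was laid flat on the mat and let go before I took it by the block; the other two plates were still standing in the rack when last in view. I handed the job in at about 28.5 s.

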